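Turn over a sample bottle and put it away

ROBOT

A 6-joint arm with a two-finger parallel gripper is mounted at the origin on the work surface. World frame = base frame: x ahead of the robot, y to its left, z up, the work surface at z = 0. Lengths are in m, angles in degrees, forces in N, time in s.
With the tool pointing down it reaches from about 0.375 to 0.9 m from the base axis. Payload 3.1 kg.
Tool frame: the origin (TCP) lies between the finger pads; the fingertips stand 22 mm ahead of it and the grasp point (between the pads) lies 3 mm ahead of it (bot.tip_extent is the distance from the TCP to the fingertips, in m); y points along the fingers, z is the direction in which the jaws open and shut, and the axes are right-handed (so a half turn about y gives the same grasp; the last joint's range is limited). The gripper opens to 87 mm and grips with 3 to 60 N. Pads are 19 mm wide; open, the fingers measure 117 mm over their backs; the gripper's body (75 mm by 190 mm) begins 51 mm behind the grasp point.
Start: joints at [57.496, 30.224, 82.088, -0, 67.689, -10.227], TCP at [0.237, 0.578, 0.223] pointing down, gripper open.
Joint ranges: [-176.69, 176.69], [-43.24, 126.21], [12.49, 139.97], [-82, 262], [0, 151.66], [-163.58, 163.58]. Speed limits (degrees/s): [159.86, 159.86, 180, 180, 180, 180].

INTERFACE

Orientations are given as a 3x3 rotation matrix whose columns are the frame's x, y, z axes.
In Python, from rig import bot, eyes, models gives the robot as it stands. The module is installed in compiled form; this text tells all that it offers.
- The arm moves only by the tool arm_command, never from a script. Its arguments are lists of equal length, an entry for each row: "translation": the shift along the tool's x, y, z each as a share of 0.08 m, from -1 to 1, a list of three; "rotation": the turn, a rotation vector about the tool's x, y, z each as a share of 60 degrees, from -1 to 1, a list of three; "grip": the closure, from -1 (fully open) to 1 (shut), so that 0 is half open. In form: {"translation": [[x, y, z], ...], "rotation": [[rx, ry, rz], ...], "grip": [grip, ...]}. A call has 1 to 5 rows; each row is the pose to reach, as a shift and turn from the pose commanded when the call began, along the tool's axes at that moment; what a row does not reach only later rows make up. A row lasts 1/10 s, in which the tool goes at most 50 mm and 8.59 degrees, less where a joint would pass 70% of its speed; a pose out of reach is approached as far as the arm can. A call with a number of a shift or a turn outside -1 to 1 is refused whole. A call with a gripper value outside its range is refused whole. The fingers move at their own pace and stop on an object; the grip force is fixed at half the most. Time passes only in rows, so rows that repeat a pose let the fingers close. It gives the time, the measured TCP pose, the force and the opening at its end, in the units of the state.
- bot.read_state(): the state, without advancing time (a new reading comes with each control period).
- eyes.capture(name): name is "side" or "top"; returns a dict with "image" (384x512x3 uint8, blue, green, red), "mtx" (3x3 intrinsics, pixels), "rvec" (rotation vector, rad) and "tvec" (3), from world to camera coordinates, as OpenCV has them. Camera axes: x right, y down, z forward; pixel columns grow to the right and rows downward; lengths in m; the calibration is good to about 2 mm. A picture is of the moment at which its call begins. There is no depth.
- bot.hand_in(): hands the job in, once; it reports no verdict.
Trained networks look in the newest picture that a camera, given by its name, has taken for a name from the list of things; names that differ only in an ending like _2 or _b are one class to them, and where a whole thing is asked for, a point or a joint stands for the part that bears it (a point fixed in the world has none). Each returns a list of dicts, best first, with "conf" (0 to 1); they miss things now and then, are a little off and sometimes report something else, mostly with a low value. They report only what shows in the picture. A call takes as long as a camera call.
- models.recognise(camera, thing): "extent" ([left, top, right, bottom] as shares, 0 to 1, of the picture: columns of its width, rows of its height, round what is visible of it).
- models.spot_point(camera, thing): "point" ([column, row] as shares, 0 to 1, of the picture: columns of its width, rows of its height: a listed point, or the origin of a listed thing).
The state is a dict: "time_s": time; "joint_positions": joint angles; "qvel": joint speeds; "tau": joint torques, N m; "position": TCP position; "tcp_rot": TCP orientation; "force": force on the tool from outside, world axes, zero at the start; "moment": the same for the moment, N m; "opening": opening from 0.0 (shut) to 1.0 (fully open).
Only numpy, scipy, OpenCV 4.12 (cv2) and the standard library are available. Lean on these libraries where they do the work, as an engineer would, in place of code of your own. Each camera call takes 0.05 s, during which the arm holds its last target. There are 200 camera calls.

TASK

Take the amber bottle with the blue cap from among the jars, lift it clear and turn it upside down to mix it, holding it so for about a second. Then stand it upright on the hutch's pulled-out tray, let go of it, and push the tray fully home with the bottle still standing on it. Do not drop the bottle, and do not shift or tip the fibre jar, the white pot or the beaker.

Things in the scene. Friction and masses are not known exactly. Their poses are not given: they have to be found in the camera images.
- bottle: closed amber bottle, 0.22 to 0.42 kg: cylinder 56 mm in diameter up to 140 mm, shoulder to 155 mm, neck 30 mm in diameter, blue cap 38 mm in diameter from 158 to 190 mm (top). White label from 35 to 71 mm. Origin: centre of its underside, z towards the cap. Starts upright at one of four places of a cluster on the bench to the right, 105 mm or more between centres
- fibre_jar: bystander: closed glass jar of brown fibres with a brass lid, 76 mm in diameter, 132 mm tall, origin at the centre of its underside, z up
- white_pot: bystander: white plastic pot with a blue lid, 70 mm in diameter, 100 mm tall, origin at the centre of its underside, z up
- beaker: bystander: empty glass beaker, 72 mm in diameter, 85 mm tall, origin at the centre of its underside, z up
- hutch: fixed clear hutch, open at its front, which faces its own -x. Origin on the bench under the centre of the shut tray, z up. Side walls (190 mm apart over all) and clear roof (height 235 to 241 mm) span x -43.5 to +89 mm; aluminium posts at the corners, clear back wall at x +83 to +89 mm, grey base 10 mm thick
- tray (a joint): slide of the white pull-out tray, m: 0 = fully home, grows as it comes out along the hutch's -x, 0.13 at most; starts 0.10 to 0.125 out. Light friction, stays where it is left
- tray_floor (a point): centre of the white tray's floor, on its upper surface (18 mm above the bench), axes as the hutch's. The floor inside is 120 mm (x) by 150 mm (y); side and back walls rise 20 mm above it; the green front panel, at x -60 to -65 mm, is 170 mm wide and rises 39 mm above it
- tray_handle (a point): middle of the front face of the steel bar handle of the tray, 42 mm above the bench, axes as the hutch's; the bar is 100 mm long (y), 14 mm high, 8 mm thick, 22 mm in front of the green panel. It stays 51 mm or more in front of the roof's edge

How it is judged:
By the outcome, as a careful person would: the job done as asked, in the order asked, and still so for the second after the job is handed in, with the robot touching nothing.
It also fails if it takes over 72 s, if anything falls off the work surface, if the arm or the gripper's body presses on something with over 40 N, if the wrist force passes 120 N, or if a joint passes its speed limit or range.

## Working session

There is one attempt and no reset: what is moved stays moved. The work goes in short steps, Python scripts to look and compute and a tool call to move; the robot and the scene stay as the last step left them, time stands still between calls to the robot, and variables do not carry over. Pictures are saved under pics/ and viewed, about 8 in all and at most 12, crops included, and the job is handed in when it is done.

Besides the shell and the picture viewer there is one more tool, called after "Call:" as name(argument=value, ...) on one line, values as JSON. arm_command: Moves the arm, as the interface text tells. Shift numbers are shares of 0.08 m and turn numbers shares of 60 degrees, none past 1 either way. Its arguments: {"type":"object","properties":{"translation":{"type":"array"},"rotation":{"type":"array"},"grip":{"type":"array"}},"required":["translation","rotation","grip"]}

```bash
mkdir -p pics; cat > h.py <<'E'
import numpy as np, cv2
from rig import bot, eyes, models
def cam(n):
    c=eyes.capture(n); R=cv2.Rodrigues(np.array(c["rvec"],float))[0]; c["R"]=R; c["t"]=np.array(c["tvec"],float).ravel(); c["K"]=np.array(c["mtx"],float); return c
def proj(c,P): return cv2.projectPoints(np.atleast_2d(np.array(P,float)),c["R"],c["t"],c["K"],None)[0].reshape(-1,2)
def ray(c,uv):
    d=c["R"].T@np.linalg.solve(c["K"],[uv[0],uv[1],1]); return -c["R"].T@c["t"],d
def atz(c,uv,z):
    o,d=ray(c,uv); return o+d*(z-o[2])/d[2]
def tri(c1,u1,c2,u2):
    A=[];b=[]
    for c,u in((c1,u1),(c2,u2)):
        o,d=ray(c,u); d=d/np.linalg.norm(d); M=np.eye(3)-np.outer(d,d); A.append(M);b.append(M@o)
    return np.linalg.lstsq(np.vstack(A),np.hstack(b),rcond=None)[0]
E
cat > a.py <<'E'
from h import *
np.set_printoptions(precision=4,suppress=True)
for n in("top","side"):
    c=cam(n); cv2.imwrite(f"pics/{n}0.png",c["image"]); print(n,"cam at",-c["R"].T@c["t"])
    for t,z in(("bottle",0),("fibre_jar",0),("white_pot",0),("beaker",0),("hutch",0),("tray_floor",.018),("tray_handle",.042)):
        for r in models.spot_point(n,t)[:2]:
            u=np.array(r["point"])*[512,384]; print(t,round(r["conf"],2),u.round(1),atz(c,u,z))
    for r in models.recognise(n,"bottle")[:2]: print("ext",r["conf"],(np.array(r["extent"])*[512,384,512,384]).round(1))
s=bot.read_state(); print(s["time_s"],s["position"],np.array(s["tcp_rot"]),s["force"],s["opening"])
E
python3 a.py; python3 -c "
import cv2,numpy as np
cv2.imwrite('pics/both0.png',cv2.resize(np.vstack([cv2.imread('pics/top0.png'),cv2.imread('pics/side0.png')]),(400,600)))"
```

```text
top cam at [ 0.3481 -0.0403  0.996 ]
bottle 0.7 [377.2 236.3] [ 0.4564 -0.353   0.    ]
fibre_jar 0.96 [298.7 233.4] [ 0.4615 -0.1519  0.    ]
white_pot 0.72 [303.9 177.7] [ 0.6093 -0.1677  0.    ]
white_pot 0.67 [190.7 200.6] [ 0.5439  0.1291 -0.    ]
beaker 0.63 [365.7 180.4] [ 0.6039 -0.3313  0.    ]
beaker 0.54 [376.3 234. ] [ 0.4623 -0.3511  0.    ]
hutch 0.58 [182.7 160.8] [0.652  0.1559 0.    ]
tray_floor 0.95 [186.  202.3] [0.5358 0.1379 0.018 ]
tray_handle 0.88 [193.5 236.8] [0.4454 0.1107 0.042 ]
ext 0.78 [366.4 215.9 414.9 244. ]
side cam at [ 0.909  -0.0262  1.1658]
bottle 0.86 [142.1 157. ] [ 0.4566 -0.348   0.    ]
fibre_jar 0.97 [213.4 166.1] [ 0.4599 -0.1612  0.    ]
white_pot 0.59 [204.1 219.3] [ 0.6031 -0.1644  0.    ]
beaker 0.71 [139.6 209.7] [ 0.5974 -0.3276  0.    ]
hutch 0.68 [214.4 164.4] [ 0.4548 -0.1592  0.    ]
tray_floor 0.93 [325.3 205.4] [0.5375 0.1301 0.018 ]
tray_handle 0.82 [319.6 166.8] [0.4467 0.1062 0.042 ]
ext 0.68 [116.4 116.9 147.3 172.3]
0.9 [0.2369 0.5783 0.2235] [[ 0.9254  0.      0.3791]
 [-0.3791 -0.      0.9254]
 [ 0.     -1.     -0.    ]] [-0.3524 -0.7967  0.6301] 0.9983050005416734
```

View pics/top0.png

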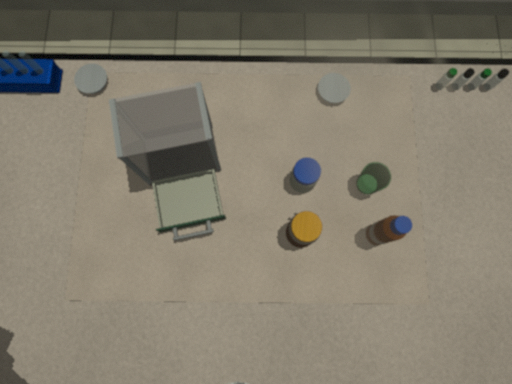

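View pics/side0.png

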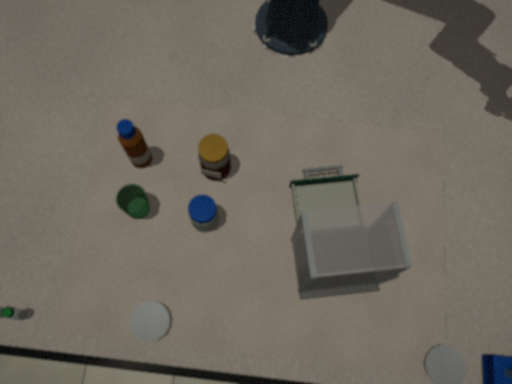

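Top view: the bottle's base is near (377,236) and its cap near (401,225), the fibre jar is at (298,233), and the tray floor at (187,202). Side view: bottle base at (142,157), handle at (320,167). Both cameras agree on the bottle at about (0.456,-0.350). I'll move along the arc with the tool still pointing down and log joints to fit the kinematics.

Call:
arm_command(translation=[[1, -1, -1], [1, -1, -1], [1, -1, -1]], rotation=[[0, 0, 0], [0, 0, 0], [0, 0, 0]], grip=[-1, -1, -1])

```text
time_s: 1.2
position: [0.2812, 0.4726, 0.3047]
tcp_rot: [[0.925, 0.001, 0.379], [-0.379, -0.0, 0.925], [0.001, -1.0, 0.0]]
force: [0.6, 0.9, 1.4]
opening: 1.001
```

```bash
cat > log.py <<'E'
from h import *
import json
s=bot.read_state(); d={k:np.array(s[k]).tolist() for k in("time_s","joint_positions","position","tcp_rot","force","opening")}
open("log.jsonl","a").write(json.dumps(d)+"\n")
np.set_printoptions(precision=3,suppress=True)
print(d["time_s"],np.array(d["joint_positions"]),np.array(d["position"]),"\n",np.array(d["tcp_rot"]),np.array(d["force"]),d["opening"])
E
python3 log.py
```

```text
1.2 [ 47.622  19.344  87.009  -0.035  73.617 -20.106] [0.281 0.473 0.305] 
 [[ 0.925  0.001  0.379]
 [-0.379 -0.     0.925]
 [ 0.001 -1.     0.   ]] [0.591 0.9   1.425] 1.0009200451080826
```

Call:
arm_command(translation=[[1, -0.5, -1], [1, -0.5, -1], [1, -0.5, -1]], rotation=[[0, 0, 0], [0, 0, 0], [0, 0, 0]], grip=[-1, -1, -1])

```text
time_s: 1.5
position: [0.3257, 0.367, 0.3453]
tcp_rot: [[0.924, 0.003, 0.381], [-0.381, 0.0, 0.924], [0.003, -1.0, 0.002]]
force: [0.3, 1.1, 0.2]
opening: 0.999
```

```bash
python3 log.py
```

```text
1.5 [ 35.388  11.919  91.135  -0.081  76.794 -32.169] [0.326 0.367 0.345] 
 [[ 0.924  0.003  0.381]
 [-0.381  0.     0.924]
 [ 0.003 -1.     0.002]] [0.345 1.052 0.216] 0.9986463017012368
```

Call:
arm_command(translation=[[1, 0, -1], [1, 0, -1], [1, 0, -1]], rotation=[[0, 0, 0], [0, 0, 0], [0, 0, 0]], grip=[-1, -1, -1])

```text
time_s: 1.8
position: [0.3692, 0.2619, 0.3437]
tcp_rot: [[0.924, 0.001, 0.383], [-0.383, -0.001, 0.924], [0.002, -1.0, -0.001]]
force: [0.1, 0.5, -0.1]
opening: 1.0
```

```bash
python3 log.py
```

```text
1.8 [ 21.225   8.557  95.748  -0.101  75.667 -46.224] [0.369 0.262 0.344] 
 [[ 0.924  0.001  0.383]
 [-0.383 -0.001  0.924]
 [ 0.002 -1.    -0.001]] [ 0.134  0.458 -0.108] 1.0002479801217623
```

Call:
arm_command(translation=[[0.2, -0.5, -1], [0.2, -0.5, -1], [0.2, -0.5, -1], [0.2, -0.5, -1], [0.2, -0.5, -1]], rotation=[[0.14, 0, 0], [0.28, 0, 0], [0.42, 0, 0], [0.56, 0, 0], [0.7, 0, 0]], grip=[-1, -1, -1, -1, -1])

```text
time_s: 2.3
position: [0.3529, 0.1853, 0.3849]
tcp_rot: [[0.925, 0.258, 0.279], [-0.38, 0.616, 0.69], [0.006, -0.745, 0.668]]
force: [0.0, -0.5, -0.6]
opening: 1.002
```

```bash
python3 log.py; cat > fit.py <<'E'
from h import *
import json
from scipy.optimize import least_squares
from scipy.spatial.transform import Rotation as Ro
D=[json.loads(l) for l in open("log.jsonl")]
D.append(dict(joint_positions=[57.496,30.224,82.088,0,67.689,-10.227],position=[.2369,.5783,.2235],tcp_rot=[[.9254,0,.3791],[-.3791,0,.9254],[0,-1,0]]))
C=np.array([[0,0,1],[-1,0,0],[0,1,0]]).T  # columns fixed below
def fk(q,p,C):
    y=lambda a:Ro.from_euler("y",a,degrees=True); z=lambda a:Ro.from_euler("z",a,degrees=True)
    b,a1,c,L1,L2,e,d,c2=p
    R1=z(q[0]);R2=R1*y(q[1]);R3=R2*y(q[2]);R4=R3*z(q[3]);R5=R4*y(q[4]);R6=R5*z(q[5])
    P=R1.apply([a1,c,b])+R2.apply([0,0,L1])+R3.apply([e,0,L2])+R4.apply([0,c2,0])+R5.apply([0,0,d])
    return P,R6.as_matrix()@C
# tool const: at start flange z=approach -> tool y; 
q0=np.array(D[-1]["joint_positions"]); C=fk(q0,np.zeros(8),np.eye(3))[1].T@np.array(D[-1]["tcp_rot"]); C=C.round()
P0=np.array([.35,0,.05,.4,.4,0,.25,.05])
f=lambda p:np.concatenate([fk(d["joint_positions"],p,C)[0]-d["position"] for d in D]+[0.003*(p-P0)])
if __name__=="__main__":
    np.set_printoptions(precision=3,suppress=True)
    r=least_squares(f,P0); print(C,r.x)
    for d in D: x=fk(d["joint_positions"],r.x,C); print(x[0]-d["position"],np.abs(x[1]-d["tcp_rot"]).max())
    np.save("p.npy",r.x)
E
python3 fit.py
```

```text
2.3 [ -24.335   -7.294  118.091   43.515   75.724 -105.888] [0.353 0.185 0.385] 
 [[ 0.925  0.258  0.279]
 [-0.38   0.616  0.69 ]
 [ 0.006 -0.745  0.668]] [ 0.042 -0.474 -0.628] 1.0018152073995634
[[-0. -0. -1.]
 [-1. -0.  0.]
 [-0.  1. -0.]] [ 0.274  0.     0.111  0.588  0.391  0.114  0.305 -0.   ]
[-0. -0.  0.] 3.3306690738754696e-16
[ 0. -0. -0.] 3.9898639947466563e-16
[ 0. -0. -0.] 3.769770953732099e-16
[ 0. -0.  0.] 3.3306690738754696e-16
[-0.  0. -0.] 3.803282500636218e-05
```

```bash
cat > ik.py <<'E'
from fit import *
p=np.load("p.npy")
lo=np.array([-176.69,-43.24,12.49,-82,0,-163.58]);hi=np.array([176.69,126.21,139.97,262,151.66,163.58])
def Rt(h,xs,pitch=0):  # heading deg, tool x up(+1)/down(-1), pitch = degrees below horizontal
    a=np.radians(h);t=np.radians(pitch); y=np.array([np.cos(a)*np.cos(t),np.sin(a)*np.cos(t),-np.sin(t)])
    x=xs*np.array([np.cos(a)*np.sin(t),np.sin(a)*np.sin(t),np.cos(t)]); return np.column_stack([x,y,np.cross(x,y)])
def solve(P,R,q0):
    def g(q):
        a,b=fk(q,p,C); return np.concatenate([(a-P)*10,(b-R).ravel()*2,1e-5*(q-q0)])
    r=least_squares(g,np.clip(q0,lo+.1,hi-.1),bounds=(lo,hi)); return r.x,np.abs(g(r.x)[:12]).max()
def sols(P,R,n=40,seed=0):
    rng=np.random.default_rng(seed);out=[]
    for _ in range(n):
        q,e=solve(P,R,lo+(hi-lo)*rng.random(6))
        if e<1e-2 and not any(np.abs(q-o).max()<2 for o in out): out.append(q)
    return out
E
cat > b.py <<'E'
from ik import *
np.set_printoptions(precision=0,suppress=True)
for h in(0,15,30,45):
  for xs in(1,):
    print("G",h,xs,*sols([.4565,-.35,.10],Rt(h,xs),25))
for h in(-30,0,16,45,60,75):
    print("T",h,*sols([.53,.132,.12],Rt(h,1),25))
E
timeout 500 python3 b.py
```

```text
G 0 1 [-83.  72. 120.  96.  91.  78.]
G 15 1 [-83.  68. 110.  82.  90.  92.]
G 30 1 [-81.  67.  99.  70.  95. 103.]
G 45 1 [-77.  67.  88.  60. 103. 112.]
T -30 [ 30.  69. 120. 241.  94.  98.]
T 0 [  5.  84. 138. 187. 132.  95.]
T 16
T 45 [-35.  74. 129.  99.  94.  67.]
T 60 [-35.  68. 119.  85.  89.  83.]
T 75 [-33.  65. 108.  72.  92.  96.]
```

```bash
cat > plan.py <<'E'
from ik import *
def plan(wps,vt=.04,vr=7.5):
    """wps: list of (P,R[,vt,vr]); prints calls (rounded) and joints"""
    s=bot.read_state(); P=np.array(s["position"]);R=np.array(s["tcp_rot"]);q=np.array(s["joint_positions"])
    print("start",q.round(0))
    for w in wps:
        Pt,RT=np.array(w[0],float),np.array(w[1]); a,b=(w[2:] if len(w)>2 else (vt,vr))
        rv=Ro.from_matrix(R.T@RT).as_rotvec(degrees=True)
        n=int(np.ceil(max(np.linalg.norm(Pt-P)/a,np.linalg.norm(rv)/b,1))); P0,R0=P,R
        k=0
        while k<n:
            m=min(5,n-k); tr=[];ro=[];mx=0
            for i in range(1,m+1):
                f=(k+i)/n; Pi=P0+(Pt-P0)*f; Ri=R0@Ro.from_rotvec(rv*f,degrees=True).as_matrix()
                tr.append((R.T@(Pi-P)/.08).round(2));ro.append((Ro.from_matrix(R.T@Ri).as_rotvec(degrees=True)/60).round(3))
                q2,e=solve(Pi,Ri,q); mx=max(mx,np.abs(q2-q).max()); q=q2
            f=lambda L:"["+", ".join("[%g, %g, %g]"%tuple(v+0.) for v in L)+"]"
            print("T",f(tr));print("R",f(ro)); print("   q",q.round(0),"err",round(e,4),"maxdq/row",round(mx,1))
            P,R=P+R@tr[-1]*.08,R@Ro.from_rotvec(ro[-1]*60,degrees=True).as_matrix(); 
            k+=m
E
cat > c.py <<'E'
from plan import *
np.set_printoptions(precision=4,suppress=True)
for n,u,v in(("top",(401,224),0),("side",(126,128),0)):
    c=cam(n); print(n,"cap",atz(c,u,.19))
    if n=="side": print("panel top",atz(c,(290,183.5),.057),atz(c,(358,175.5),.057))
    else: print("panel top",atz(c,(156,230),.057),atz(c,(223,217),.057))
h=15;hd=np.array([np.cos(np.radians(h)),np.sin(np.radians(h)),0])
B=np.array([.4565,-.35,0])
pre=B-.13*hd
plan([([.34,-.15,.36],Rt(30,-1,20)),(pre+[0,0,.20],Rt(h,-1)),(pre+[0,0,.10],Rt(h,-1))])
E
python3 c.py
```

```text
top cap [ 0.462  -0.3447  0.19  ]
panel top [0.4592 0.1998 0.057 ] [0.4929 0.0387 0.057 ]
side cap [ 0.4661 -0.3437  0.19  ]
panel top [0.5047 0.036  0.057 ] [0.4645 0.1993 0.057 ]
start [ -25.   -7.  118.   43.   76. -105.]
T [[0.09, -0.15, -0.19], [0.18, -0.3, -0.39], [0.28, -0.45, -0.58], [0.37, -0.6, -0.77], [0.46, -0.74, -0.97]]
R [[0.05, 0.111, -0.003], [0.101, 0.221, -0.006], [0.151, 0.332, -0.009], [0.202, 0.443, -0.012], [0.252, 0.553, -0.016]]
   q [ -56.   -1.  126.   47.   90. -103.] err 0.0 maxdq/row 7.0
T [[0.17, -0.19, -0.06], [0.35, -0.37, -0.13], [0.52, -0.55, -0.2], [0.69, -0.73, -0.27], [0.87, -0.91, -0.33]]
R [[0.05, 0.111, -0.003], [0.101, 0.222, -0.006], [0.151, 0.332, -0.009], [0.201, 0.443, -0.012], [0.252, 0.553, -0.015]]
   q [-78.   8. 129.  47.  94. -90.] err 0.0 maxdq/row 5.2
T [[0.17, -0.18, 0.08], [0.34, -0.36, 0.17], [0.51, -0.54, 0.25], [0.69, -0.71, 0.33], [0.86, -0.89, 0.42]]
R [[0.05, 0.111, -0.004], [0.101, 0.222, -0.007], [0.151, 0.332, -0.01], [0.201, 0.443, -0.013], [0.252, 0.554, -0.016]]
   q [-92.  13. 129.  50.  93. -66.] err 0.0 maxdq/row 5.7
T [[0.09, -0.14, 0.2]]
R [[0.05, 0.11, -0.003]]
   q [-94.  14. 129.  51.  92. -60.] err 0.0 maxdq/row 6.1
T [[0.3, -0.1, 0.31], [0.6, -0.19, 0.62], [0.9, -0.29, 0.93], [1.2, -0.39, 1.24], [1.5, -0.49, 1.55]]
R [[0.031, 0.005, 0.041], [0.062, 0.011, 0.083], [0.093, 0.016, 0.124], [0.124, 0.022, 0.166], [0.155, 0.027, 0.207]]
   q [-99.  43. 122.  60.  90. -77.] err 0.0 maxdq/row 6.4
T [[0.27, -0.11, 0.33], [0.54, -0.21, 0.66], [0.81, -0.32, 1]]
R [[0.031, 0.006, 0.041], [0.062, 0.011, 0.083], [0.093, 0.017, 0.124]]
   q [-99.  56. 113.  66.  95. -80.] err 0.0 maxdq/row 4.7
T [[0.42, 0, 0], [0.84, 0, 0], [1.25, 0, 0]]
R [[0, 0, 0], [0, 0, 0], [0, 0, 0]]
   q [-99.  68. 109.  66.  91. -87.] err 0.0 maxdq/row 4.1
```

```bash
sed -i 's|m=min(5,n-k); tr|m=min(5,n-k,max(1,int(.079/(np.linalg.norm(Pt-P0)/n+1e-9)))); tr|' plan.py; sed -i 's/^for n,u/for n,u,v in () or (("x",0,0),)[:0]:pass\nfor n,u/; s/B=.*/B=np.array([.460,-.347,0])/' c.py
cat > c.py <<'E'
from plan import *
h=15;hd=np.array([np.cos(np.radians(h)),np.sin(np.radians(h)),0]); B=np.array([.460,-.347,0]); pre=B-.13*hd
plan([([.34,-.15,.36],Rt(30,-1,20)),(pre+[0,0,.20],Rt(h,-1),.026,7.5)])
E
python3 c.py
```

```text
start [ -25.   -7.  118.   43.   76. -105.]
T [[0.09, -0.15, -0.19], [0.18, -0.3, -0.39], [0.28, -0.45, -0.58]]
R [[0.05, 0.111, -0.003], [0.101, 0.221, -0.006], [0.151, 0.332, -0.009]]
   q [ -45.   -5.  123.   47.   85. -105.] err 0.0 maxdq/row 7.0
T [[0.15, -0.17, -0.13], [0.3, -0.34, -0.25], [0.45, -0.52, -0.37]]
R [[0.051, 0.111, -0.003], [0.101, 0.221, -0.006], [0.151, 0.332, -0.01]]
   q [ -62.    0.  127.   47.   91. -102.] err 0.0 maxdq/row 6.0
T [[0.18, -0.18, -0.04], [0.36, -0.37, -0.08], [0.54, -0.55, -0.12]]
R [[0.051, 0.11, -0.003], [0.101, 0.221, -0.006], [0.151, 0.332, -0.009]]
   q [-75.   6. 129.  47.  94. -94.] err 0.0 maxdq/row 4.8
T [[0.18, -0.18, 0.06], [0.36, -0.36, 0.11], [0.54, -0.54, 0.16]]
R [[0.051, 0.11, -0.003], [0.101, 0.221, -0.006], [0.151, 0.332, -0.009]]
   q [-85.  11. 130.  48.  94. -82.] err 0.0 maxdq/row 4.4
T [[0.14, -0.17, 0.14], [0.29, -0.33, 0.28], [0.43, -0.5, 0.42]]
R [[0.051, 0.11, -0.003], [0.101, 0.221, -0.006], [0.152, 0.332, -0.009]]
   q [-92.  13. 129.  50.  93. -66.] err 0.0 maxdq/row 5.7
T [[0.09, -0.13, 0.21]]
R [[0.05, 0.11, -0.003]]
   q [-94.  14. 129.  51.  92. -60.] err 0.0 maxdq/row 6.1
T [[0.22, -0.07, 0.22], [0.44, -0.13, 0.45], [0.65, -0.2, 0.67]]
R [[0.023, 0.004, 0.03], [0.045, 0.008, 0.06], [0.068, 0.012, 0.09]]
   q [-96.  27. 128.  55.  89. -70.] err 0.0 maxdq/row 4.6
T [[0.21, -0.07, 0.23], [0.42, -0.14, 0.46], [0.63, -0.21, 0.69]]
R [[0.022, 0.004, 0.03], [0.044, 0.008, 0.061], [0.067, 0.012, 0.091]]
   q [-98.  39. 124.  59.  89. -76.] err 0.0 maxdq/row 4.2
T [[0.2, -0.07, 0.24], [0.4, -0.15, 0.48], [0.59, -0.22, 0.72]]
R [[0.022, 0.004, 0.03], [0.045, 0.008, 0.06], [0.068, 0.012, 0.09]]
   q [-99.  50. 118.  63.  92. -80.] err 0.0 maxdq/row 3.6
T [[0.19, -0.07, 0.25], [0.38, -0.15, 0.49]]
R [[0.022, 0.004, 0.03], [0.044, 0.008, 0.06]]
   q [-99.  56. 113.  66.  94. -80.] err 0.0 maxdq/row 3.1
```

Call:
arm_command(translation=[[0.09, -0.15, -0.19], [0.18, -0.3, -0.39], [0.28, -0.45, -0.58], [0.37, -0.6, -0.77], [0.46, -0.74, -0.97]], rotation=[[0.05, 0.11, 0], [0.1, 0.22, -0.01], [0.15, 0.33, -0.01], [0.2, 0.44, -0.01], [0.25, 0.55, -0.02]], grip=[-1, -1, -1, -1, -1])

```text
time_s: 2.9
position: [0.3499, 0.0804, 0.3764]
tcp_rot: [[0.635, 0.393, 0.665], [-0.66, 0.723, 0.203], [-0.401, -0.568, 0.719]]
force: [0.2, 0.4, 0.1]
opening: 1.0
```

Call:
arm_command(translation=[[0.17, -0.19, -0.06], [0.35, -0.37, -0.13], [0.52, -0.55, -0.2], [0.69, -0.73, -0.27], [0.87, -0.91, -0.33]], rotation=[[0.05, 0.11, 0], [0.1, 0.22, -0.01], [0.15, 0.33, -0.01], [0.2, 0.44, -0.01], [0.25, 0.55, -0.02]], grip=[-1, -1, -1, -1, -1])

```text
time_s: 3.4
position: [0.3476, -0.0236, 0.37]
tcp_rot: [[0.193, 0.596, 0.78], [-0.623, 0.688, -0.371], [-0.758, -0.414, 0.504]]
force: [-0.3, -0.2, -0.2]
opening: 1.002
```

Call:
arm_command(translation=[[0.17, -0.18, 0.08], [0.34, -0.36, 0.17], [0.51, -0.54, 0.25], [0.69, -0.71, 0.33], [0.86, -0.89, 0.42]], rotation=[[0.05, 0.11, 0], [0.1, 0.22, -0.01], [0.15, 0.33, -0.01], [0.2, 0.44, -0.01], [0.25, 0.55, -0.02]], grip=[-1, -1, -1, -1, -1])

```text
time_s: 3.9
position: [0.3448, -0.1278, 0.3642]
tcp_rot: [[-0.228, 0.78, 0.583], [-0.284, 0.52, -0.806], [-0.931, -0.349, 0.103]]
force: [0.4, -0.3, -0.7]
opening: 0.996
```

```bash
python3 log.py; cat > c.py <<'E'
from plan import *
h=15;hd=np.array([np.cos(np.radians(h)),np.sin(np.radians(h)),0]); B=np.array([.460,-.347,0]); pre=B-.13*hd
plan([(pre+[0,0,.20],Rt(h,-1),.026,7.5)])
E
python3 fit.py | tail -7; python3 c.py
```

```text
3.9 [-90.735  12.726 128.662  50.725  93.321 -65.262] [ 0.345 -0.128  0.364] 
 [[-0.228  0.78   0.583]
 [-0.284  0.52  -0.806]
 [-0.931 -0.349  0.103]] [ 0.356 -0.261 -0.669] 0.9962850876768536
 [-0.  1. -0.]] [ 0.274  0.     0.111  0.588  0.392  0.114  0.305 -0.   ]
[-0. -0.  0.] 3.3306690738754696e-16
[ 0. -0.  0.] 3.9898639947466563e-16
[ 0. -0.  0.] 3.769770953732099e-16
[ 0. -0. -0.] 3.3306690738754696e-16
[-0.  0.  0.] 4.996003610813204e-16
[-0.  0. -0.] 3.803282500636218e-05
start [-91.  13. 129.  51.  93. -65.]
T [[0.24, -0.09, 0.19], [0.47, -0.17, 0.38], [0.71, -0.26, 0.56]]
R [[0.027, 0.013, 0.027], [0.054, 0.026, 0.053], [0.082, 0.04, 0.08]]
   q [-94.  26. 128.  54.  90. -74.] err 0.0 maxdq/row 4.4
T [[0.22, -0.08, 0.21], [0.44, -0.17, 0.42], [0.66, -0.26, 0.62]]
R [[0.027, 0.013, 0.027], [0.054, 0.026, 0.054], [0.081, 0.039, 0.08]]
   q [-97.  37. 125.  57.  90. -79.] err 0.0 maxdq/row 4.0
T [[0.21, -0.09, 0.22], [0.41, -0.18, 0.44], [0.62, -0.26, 0.67]]
R [[0.028, 0.013, 0.027], [0.055, 0.027, 0.054], [0.082, 0.04, 0.08]]
   q [-98.  47. 120.  62.  91. -81.] err 0.0 maxdq/row 3.5
T [[0.18, -0.09, 0.23], [0.37, -0.17, 0.47], [0.56, -0.26, 0.71]]
R [[0.027, 0.013, 0.027], [0.055, 0.026, 0.054], [0.082, 0.04, 0.08]]
   q [-99.  56. 113.  66.  94. -80.] err 0.0 maxdq/row 3.0
```

Call:
arm_command(translation=[[0.24, -0.09, 0.19], [0.47, -0.17, 0.38], [0.71, -0.26, 0.56]], rotation=[[0.027, 0.013, 0.027], [0.054, 0.026, 0.053], [0.082, 0.04, 0.08]], grip=[-1, -1, -1])

```text
time_s: 4.2
position: [0.3423, -0.1907, 0.3228]
tcp_rot: [[-0.179, 0.843, 0.508], [-0.212, 0.471, -0.856], [-0.961, -0.261, 0.095]]
force: [-0.9, 1.0, 0.2]
opening: 1.0
```

Call:
arm_command(translation=[[0.22, -0.08, 0.21], [0.44, -0.17, 0.42], [0.66, -0.26, 0.62]], rotation=[[0.027, 0.013, 0.027], [0.054, 0.026, 0.054], [0.082, 0.04, 0.08]], grip=[-1, -1, -1])

```text
time_s: 4.5
position: [0.3408, -0.2541, 0.2816]
tcp_rot: [[-0.125, 0.895, 0.428], [-0.137, 0.411, -0.901], [-0.983, -0.171, 0.071]]
force: [0.1, -0.3, 1.2]
opening: 0.999
```

Call:
arm_command(translation=[[0.21, -0.09, 0.22], [0.41, -0.18, 0.44], [0.62, -0.26, 0.67]], rotation=[[0.027, 0.013, 0.027], [0.054, 0.026, 0.054], [0.082, 0.04, 0.08]], grip=[-1, -1, -1])

```text
time_s: 4.8
position: [0.3391, -0.3176, 0.2402]
tcp_rot: [[-0.064, 0.936, 0.345], [-0.066, 0.341, -0.938], [-0.996, -0.083, 0.04]]
force: [-0.7, -0.4, -0.8]
opening: 1.002
```

Call:
arm_command(translation=[[0.18, -0.09, 0.23], [0.37, -0.17, 0.47], [0.56, -0.26, 0.71]], rotation=[[0.027, 0.013, 0.027], [0.054, 0.026, 0.054], [0.082, 0.04, 0.08]], grip=[-1, -1, -1])

```text
time_s: 5.1
position: [0.3367, -0.3806, 0.1996]
tcp_rot: [[0.004, 0.965, 0.263], [-0.001, 0.263, -0.965], [-1.0, 0.004, 0.002]]
force: [0.3, 0.0, 0.4]
opening: 0.997
```

```bash
cat > c.py <<'E'
from plan import *
h=15;hd=np.array([np.cos(np.radians(h)),np.sin(np.radians(h)),0]); B=np.array([.460,-.347,0]); pre=B-.13*hd
for n in("top","side"):
    c=cam(n)
    for r in models.spot_point(n,"bottle")[:1]: print(n,r["conf"],atz(c,np.array(r["point"])*[512,384],0))
    cv2.imwrite(f"pics/{n}1.png",cv2.resize(c["image"][150:300,300:500] if n=="top" else c["image"][60:240,60:260],None,fx=3,fy=3,interpolation=2))
plan([(pre+[0,0,.10],Rt(h,-1),.026,7.5),(B-.003*hd+[0,0,.10],Rt(h,-1),.015,7)])
E
python3 c.py
```

```text
top 0.92 [ 0.46563771 -0.35185955  0.        ]
side 0.86 [ 0.46206643 -0.34198704  0.        ]
start [-99.  56. 113.  67.  95. -80.]
T [[0.32, -0.01, 0], [0.63, -0.01, 0], [0.95, -0.02, 0.01]]
R [[0.001, 0.001, -0.001], [0.002, 0.001, -0.002], [0.002, 0.002, -0.003]]
   q [-99.  65. 111.  66.  92. -86.] err 0.0 maxdq/row 3.1
T [[0.32, -0.01, 0]]
R [[0.001, 0.001, -0.001]]
   q [-99.  68. 110.  66.  91. -88.] err 0.0 maxdq/row 2.9
T [[0, 0.18, 0], [0, 0.35, 0], [0, 0.53, 0], [0, 0.71, 0], [0, 0.88, 0]]
R [[0, 0, 0], [0, 0, 0], [0, 0, 0], [0, 0, 0], [0, 0, 0]]
   q [-90.  68. 111.  75.  90. -89.] err 0.0 maxdq/row 1.8
T [[0, 0.18, 0], [0, 0.36, 0], [0, 0.53, 0], [0, 0.71, 0]]
R [[0, 0, 0], [0, 0, 0], [0, 0, 0], [0, 0, 0]]
   q [-83.  68. 110.  82.  90. -88.] err 0.0 maxdq/row 1.8
```

View pics/top1.png

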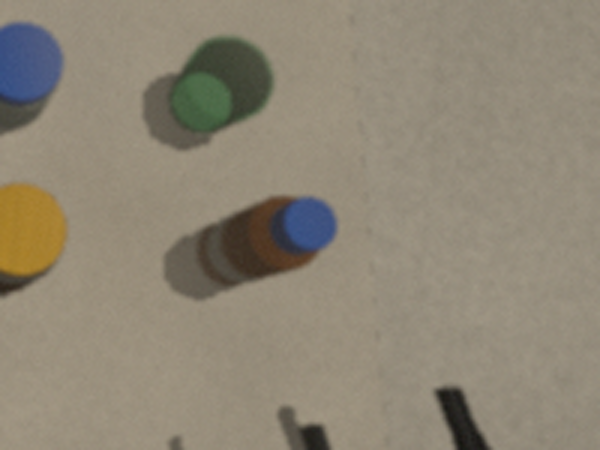

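The crop shows the bottle upright, with its cap at crop (305,224), which maps to (0.460,-0.346). The fingers straddle it from below at crop (315,440) and (450,400). I'll descend to z=0.11 and approach.

Call:
arm_command(translation=[[0.3, 0, 0], [0.6, 0, 0], [0.9, -0.01, 0]], rotation=[[0, 0, 0], [0, 0, 0], [0, 0, 0]], grip=[-1, -1, -1])

```text
time_s: 5.6
position: [0.3352, -0.3797, 0.1303]
tcp_rot: [[0.006, 0.966, 0.26], [-0.003, 0.26, -0.966], [-1.0, 0.005, 0.005]]
force: [0.5, -0.5, 0.8]
opening: 1.003
```

Call:
arm_command(translation=[[0.22, 0.1, 0], [0.22, 0.28, 0], [0.22, 0.45, 0], [0.22, 0.63, 0], [0.22, 0.8, 0]], rotation=[[0, 0, 0], [0, 0, 0], [0, 0, 0], [0, 0, 0], [0, 0, 0]], grip=[-1, -1, -1, -1, -1])

```text
time_s: 6.1
position: [0.3976, -0.3637, 0.1137]
tcp_rot: [[0.006, 0.966, 0.258], [-0.003, 0.258, -0.966], [-1.0, 0.005, 0.005]]
force: [-0.2, -0.5, -0.1]
opening: 1.002
```

Call:
arm_command(translation=[[0, 0.18, 0], [0, 0.35, 0], [0, 0.53, 0], [0, 0.7, 0], [0, 0.78, 0]], rotation=[[0, 0, 0], [0, 0, 0], [0, 0, 0], [0, 0, 0], [0, 0, 0]], grip=[-1, -1, -1, -1, -1])

```text
time_s: 6.6
position: [0.458, -0.3473, 0.1139]
tcp_rot: [[0.007, 0.966, 0.258], [-0.003, 0.259, -0.966], [-1.0, 0.006, 0.005]]
force: [0.4, 0.5, 0.7]
opening: 1.001
```

```bash
python3 log.py; cat > c.py <<'E'
from h import *
ims=[]
for n in("top","side"):
    c=cam(n); ims.append(cv2.resize(c["image"][170:290,330:470] if n=="top" else c["image"][80:200,70:210],None,fx=2.8,fy=2.8,interpolation=2))
cv2.imwrite("pics/g.png",np.hstack(ims))
E
python3 c.py
```

```text
6.6 [-83.041  66.511 110.936  81.999  90.682 -87.737] [ 0.458 -0.347  0.114] 
 [[ 0.007  0.966  0.258]
 [-0.003  0.259 -0.966]
 [-1.     0.006  0.005]] [0.393 0.512 0.695] 1.001068088162448
```

View pics/g.png

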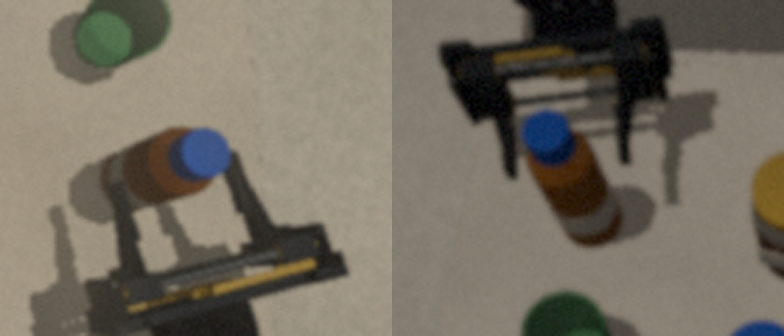

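The view shows the fingers straddling the bottle, but the tips appear to reach only about its axis. I'll check that against the projection.

```bash
cat > c.py <<'E'
from h import *
s=bot.read_state(); P=np.array(s["position"]);R=np.array(s["tcp_rot"]); np.set_printoptions(precision=1,suppress=True)
o={"top":(330,170),"side":(70,80)}
pts={"tip_mid":P+R@[0,.022,0],"tipL":P+R@[0,.022,.05],"tipR":P+R@[0,.022,-.05],"tcp":P,"axis":[.461,-.347,.114],"base":[.461,-.347,0],"captop":[.461,-.347,.19]}
for n in o:
    c=cam(n)
    for k,v in pts.items(): print(n,k,(proj(c,v)[0]-o[n])*2.8+([392,0] if n=="side" else [0,0]))
E
python3 c.py
```

```text
top tip_mid [159.7 143.4]
top tipL [217.7 128.5]
top tipR [101.4 158.5]
top tcp [168.3 169.5]
top axis [167.5 165.2]
top base [125.3 180.6]
top captop [202.  152.6]
side tip_mid [568.9 188.4]
side tipL [509.1 196. ]
side tipR [628.5 180.8]
side tcp [567.2 164.8]
side axis [567.  168.4]
side base [594.  220.1]
side captop [546.  128.1]
```

```bash
cat > c.py <<'E'
from h import *
print("tip_extent",bot.tip_extent)
s=bot.read_state(); P=np.array(s["position"]);R=np.array(s["tcp_rot"]); print(P)
ims=[]
for n,(a,b) in {"top":(350,190),"side":(90,90)}.items():
    c=cam(n); im=cv2.resize(c["image"][b:b+75,a:a+90],None,fx=4.4,fy=4.4,interpolation=2); im=cv2.convertScaleAbs(im,alpha=1.8)
    for y in (-.05,0,.022):
        for z in(-.0435,.0435,-.0585,.0585):
            u=(proj(c,P+R@[0,y,z])[0]+.5-[a,b])*4.4; cv2.circle(im,tuple(int(v) for v in u),3,(0,0,255) if y==.022 else (0,255,0) if y==0 else (255,0,255),-1)
    ims.append(im)
cv2.imwrite("pics/g2.png",np.hstack(ims))
E
python3 c.py
```

```text
tip_extent 0.022
[ 0.45667949 -0.34875295  0.11333288]
```

View pics/g2.png

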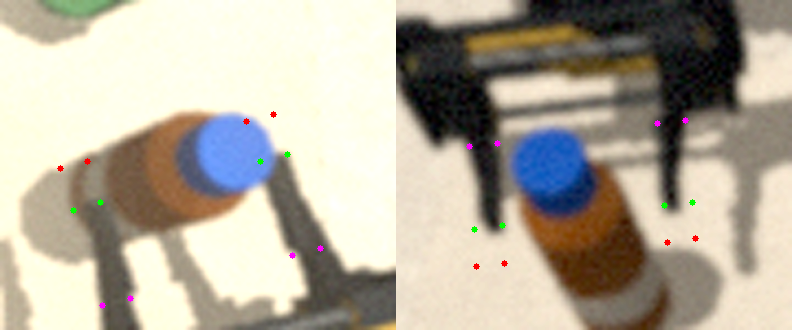

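Both views put the fingertips at the reported TCP plane (the green dots) rather than 22 mm ahead of it. So I'll trust the images, go about 17 mm further in watching the force, then close.

Call:
arm_command(translation=[[0, 0.07, 0], [0, 0.14, 0], [0, 0.21, 0], [0, 0.21, 0]], rotation=[[0, 0, 0], [0, 0, 0], [0, 0, 0], [0, 0, 0]], grip=[-1, -1, -1, -1])

```text
time_s: 7.3
position: [0.4734, -0.344, 0.1131]
tcp_rot: [[0.007, 0.967, 0.256], [-0.002, 0.256, -0.967], [-1.0, 0.006, 0.004]]
force: [-0.0, -0.0, -0.0]
opening: 1.0
```

Call:
arm_command(translation=[[0, 0, 0], [0, 0, 0], [0, 0, 0], [0, 0, 0], [0, 0, 0]], rotation=[[0, 0, 0], [0, 0, 0], [0, 0, 0], [0, 0, 0], [0, 0, 0]], grip=[1, 1, 1, 1, 1])

```text
time_s: 7.8
position: [0.4727, -0.345, 0.1131]
tcp_rot: [[0.007, 0.967, 0.255], [-0.003, 0.255, -0.967], [-1.0, 0.006, 0.004]]
force: [0.6, -2.1, -1.3]
opening: 0.635
```

Call:
arm_command(translation=[[0, 0, 0], [0, 0, 0], [0, 0, 0], [0, 0, 0], [0, 0, 0]], rotation=[[0, 0, 0], [0, 0, 0], [0, 0, 0], [0, 0, 0], [0, 0, 0]], grip=[1, 1, 1, 1, 1])

```text
time_s: 8.3
position: [0.4728, -0.3449, 0.1131]
tcp_rot: [[0.007, 0.967, 0.255], [-0.003, 0.255, -0.967], [-1.0, 0.006, 0.005]]
force: [0.2, -1.3, 1.1]
opening: 0.637
```

```bash
cat > c.py <<'E'
from h import *
s=bot.read_state(); P=np.array(s["position"]);R=np.array(s["tcp_rot"]); print(P,s["moment"])
ims=[]
for n,(a,b) in {"top":(350,190),"side":(90,90)}.items():
    c=cam(n); im=cv2.resize(c["image"][b:b+75,a:a+90],None,fx=4.4,fy=4.4,interpolation=2); im=cv2.convertScaleAbs(im,alpha=1.8)
    for y in (0,.022):
        for z in(-.028,.028):
            u=(proj(c,P+R@[0,y,z])[0]+.5-[a,b])*4.4; cv2.circle(im,tuple(int(v) for v in u),3,(0,0,255) if y==.022 else (0,255,0),-1)
    ims.append(im)
cv2.imwrite("pics/g3.png",np.hstack(ims))
E
python3 c.py
```

```text
[ 0.4727804  -0.34490124  0.11312198] [-0.17977734  0.64073158 -0.12511708]
```

View pics/g3.png

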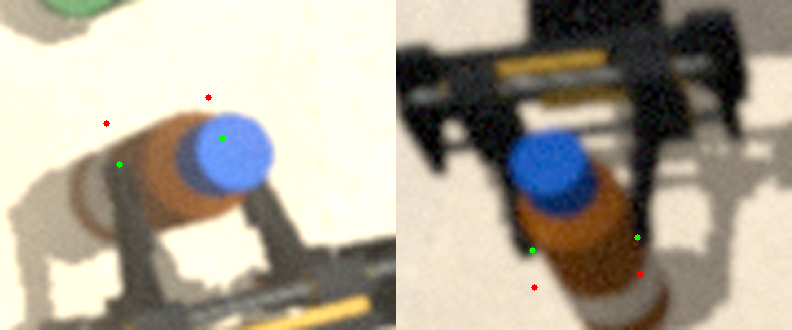

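The opening of 0.637 × 87 mm = 55 mm matches the 56 mm body, so the grip is across the full diameter. I'll lift now.

Call:
arm_command(translation=[[-0.05, 0, 0], [-0.15, 0, 0], [-0.3, 0, 0], [-0.5, 0, 0], [-0.7, 0, 0]], rotation=[[0, 0, 0], [0, 0, 0], [0, 0, 0], [0, 0, 0], [0, 0, 0]], grip=[1, 1, 1, 1, 1])

```text
time_s: 8.9
position: [0.4724, -0.3441, 0.1701]
tcp_rot: [[0.006, 0.967, 0.256], [-0.002, 0.256, -0.967], [-1.0, 0.005, 0.004]]
force: [-0.6, -1.0, -3.4]
opening: 0.636
```

Call:
arm_command(translation=[[-0.2, 0, 0], [-0.4, 0, 0], [-0.6, 0, 0], [-0.8, 0, 0], [-1, 0, 0]], rotation=[[0, 0, 0], [0, 0, 0], [0, 0, 0], [0, 0, 0], [0, 0, 0]], grip=[1, 1, 1, 1, 1])

```text
time_s: 9.4
position: [0.4718, -0.3434, 0.2504]
tcp_rot: [[0.006, 0.967, 0.256], [-0.003, 0.256, -0.967], [-1.0, 0.005, 0.004]]
force: [0.4, -0.2, -3.6]
opening: 0.633
```

Call:
arm_command(translation=[[-0.2, 0, 0], [-0.4, 0, 0], [-0.6, 0, 0], [-0.8, 0, 0], [-1, 0, 0]], rotation=[[0, 0, 0], [0, 0, 0], [0, 0, 0], [0, 0, 0], [0, 0, 0]], grip=[1, 1, 1, 1, 1])

```text
time_s: 9.9
position: [0.4711, -0.3426, 0.3302]
tcp_rot: [[0.005, 0.966, 0.257], [-0.002, 0.257, -0.966], [-1.0, 0.005, 0.003]]
force: [-0.0, -0.3, -3.4]
opening: 0.636
```

```bash
python3 log.py; cat > c.py <<'E'
from plan import *
s=bot.read_state();P=np.array(s["position"])
th=14;u=np.array([np.cos(np.radians(th)),np.sin(np.radians(th)),0])
F=np.array([.5367,.134,0]); T=F-.008*u; h=45;hd=np.array([np.cos(np.radians(h)),np.sin(np.radians(h)),0])
tp=T+.012*hd
plan([(P,Rt(15,-1)@Ro.from_euler("y",90,degrees=True).as_matrix()),(P,Rt(15,1))])
print("---- transit (x down)")
from plan import solve
q=np.array(s["joint_positions"])
for f in np.linspace(0,1,9):
    q,e=solve(P+(tp+[0,0,.30]-P)*f,Rt(15+30*f,-1),q); print(q.round(0),round(e,4))
for z in(.25,.2,.16,.132):
    q,e=solve(tp+[0,0,z],Rt(45,-1),q); print(z,q.round(0),round(e,4))
E
python3 c.py
```

```text
9.9 [-81.288  39.126 114.509  84.583  92.982 -63.954] [ 0.471 -0.343  0.33 ] 
 [[ 0.005  0.966  0.257]
 [-0.002  0.257 -0.966]
 [-1.     0.005  0.003]] [-0.016 -0.296 -3.387] 0.6361541696753902
start [-81.  39. 115.  85.  93. -64.]
T [[0, 0, 0], [0, 0, 0], [0, 0, 0], [0, 0, 0], [0, 0, 0]]
R [[0, 0.116, 0], [0, 0.231, -0.001], [0, 0.347, -0.001], [0.001, 0.463, -0.002], [0.001, 0.578, -0.002]]
   q [-81.  39. 115.  85.  93. -29.] err 0.0 maxdq/row 7.0
T [[0, 0, 0], [0, 0, 0], [0, 0, 0], [0, 0, 0], [0, 0, 0]]
R [[0, 0.116, 0], [0, 0.231, -0.001], [0, 0.347, -0.001], [0, 0.463, -0.002], [0.001, 0.578, -0.002]]
   q [-81.  39. 114.  84.  93.   6.] err 0.0 maxdq/row 7.0
T [[0, 0, 0], [0, 0, 0], [0, 0, 0]]
R [[0, 0.116, -0.001], [0, 0.232, -0.001], [0, 0.347, -0.001]]
   q [-81.  39. 114.  84.  93.  27.] err 0.0 maxdq/row 7.0
T [[0, 0, 0], [0, 0, 0], [0, 0, 0], [0, 0, 0], [0, 0, 0]]
R [[0, 0.115, 0], [0, 0.231, 0], [0, 0.346, 0], [0, 0.462, 0], [0, 0.577, 0]]
   q [-81.  39. 114.  84.  93.  61.] err 0.0 maxdq/row 6.9
T [[0, 0, 0], [0, 0, 0], [0, 0, 0], [0, 0, 0], [0, 0, 0]]
R [[0, 0.115, 0], [0, 0.231, 0], [0, 0.346, 0], [0, 0.462, 0], [0, 0.577, 0]]
   q [-81.  39. 114.  84.  93.  96.] err 0.0 maxdq/row 6.9
T [[0, 0, 0], [0, 0, 0], [0, 0, 0]]
R [[0, 0.115, 0], [0, 0.231, 0], [0, 0.346, 0]]
   q [-81.  39. 114.  84.  93. 117.] err 0.0 maxdq/row 6.9
---- transit (x down)
[-81.  39. 114.  84.  93. -63.] 0.0
[-78.  39. 119.  83.  93. -68.] 0.0
[-75.  39. 123.  83.  92. -73.] 0.0
[-70.  40. 127.  83.  92. -77.] 0.0
[-65.  41. 130.  85.  91. -81.] 0.0
[-58.  42. 133.  88.  90. -85.] 0.0
[-51.  43. 134.  92.  90. -87.] 0.0
[-42.  44. 135.  97.  90. -88.] 0.0
[-33.  44. 134. 102.  90. -88.] 0.0
0.25 [-33.  53. 134. 102.  91. -97.] 0.0
0.2 [ -33.   62.  132.  102.   93. -104.] 0.0
0.16 [ -33.   68.  131.  102.   94. -108.] 0.0
0.132 [ -33.   72.  129.  101.   94. -111.] 0.0
```

Call:
arm_command(translation=[[0, 0, 0], [0, 0, 0], [0, 0, 0], [0, 0, 0], [0, 0, 0]], rotation=[[0, 0.08, 0], [0, 0.2, 0], [0, 0.33, 0], [0, 0.46, 0], [0, 0.6, 0]], grip=[1, 1, 1, 1, 1])

```text
time_s: 10.4
position: [0.4711, -0.3426, 0.3296]
tcp_rot: [[-0.148, 0.966, 0.21], [0.571, 0.257, -0.78], [-0.808, 0.005, -0.59]]
force: [-0.8, -0.3, -4.2]
opening: 0.638
```

Call:
arm_command(translation=[[0, 0, 0], [0, 0, 0], [0, 0, 0], [0, 0, 0], [0, 0, 0]], rotation=[[0, 0.12, 0], [0, 0.24, 0], [0, 0.36, 0], [0, 0.48, 0], [0, 0.6, 0]], grip=[1, 1, 1, 1, 1])

```text
time_s: 10.9
position: [0.4711, -0.3426, 0.3295]
tcp_rot: [[-0.243, 0.966, 0.083], [0.92, 0.257, -0.296], [-0.308, 0.005, -0.951]]
force: [-0.4, 0.0, -3.6]
opening: 0.633
```

Call:
arm_command(translation=[[0, 0, 0], [0, 0, 0], [0, 0, 0], [0, 0, 0], [0, 0, 0]], rotation=[[0, 0.12, 0], [0, 0.24, 0], [0, 0.36, 0], [0, 0.48, 0], [0, 0.6, 0]], grip=[1, 1, 1, 1, 1])

```text
time_s: 11.4
position: [0.4711, -0.3426, 0.3295]
tcp_rot: [[-0.246, 0.966, -0.075], [0.918, 0.257, 0.301], [0.31, 0.005, -0.951]]
force: [-0.3, -0.3, -3.7]
opening: 0.635
```

Call:
arm_command(translation=[[0, 0, 0], [0, 0, 0], [0, 0, 0], [0, 0, 0], [0, 0, 0]], rotation=[[0, 0.12, 0], [0, 0.24, 0], [0, 0.36, 0], [0, 0.48, 0], [0, 0.6, 0]], grip=[1, 1, 1, 1, 1])

```text
time_s: 11.9
position: [0.4711, -0.3426, 0.3295]
tcp_rot: [[-0.154, 0.966, -0.205], [0.566, 0.257, 0.783], [0.81, 0.005, -0.587]]
force: [-0.3, 0.7, -4.2]
opening: 0.633
```

Call:
arm_command(translation=[[0, 0, 0], [0, 0, 0], [0, 0, 0], [0, 0, 0], [0, 0, 0]], rotation=[[0, 0.14, 0], [0, 0.27, 0], [0, 0.4, 0], [0, 0.52, 0], [0, 0.6, 0]], grip=[1, 1, 1, 1, 1])

```text
time_s: 12.4
position: [0.4711, -0.3425, 0.3295]
tcp_rot: [[-0.004, 0.966, -0.257], [-0.002, 0.257, 0.966], [1.0, 0.005, 0.001]]
force: [-0.3, -0.7, -4.5]
opening: 0.64
```

Call:
arm_command(translation=[[0, 0, 0], [0, 0, 0], [0, 0, 0], [0, 0, 0], [0, 0, 0]], rotation=[[0, 0, 0], [0, 0, 0], [0, 0, 0], [0, 0, 0], [0, 0, 0]], grip=[1, 1, 1, 1, 1])

```text
time_s: 12.9
position: [0.4713, -0.344, 0.3291]
tcp_rot: [[-0.007, 0.967, -0.255], [0.003, 0.255, 0.967], [1.0, 0.006, -0.005]]
force: [0.6, -0.3, -3.4]
opening: 0.637
```

Call:
arm_command(translation=[[0, 0, 0], [0, 0, 0], [0, 0, 0], [0, 0, 0], [0, 0, 0]], rotation=[[0, 0, 0], [0, 0, 0], [0, 0, 0], [0, 0, 0], [0, 0, 0]], grip=[1, 1, 1, 1, 1])

```text
time_s: 13.4
position: [0.4713, -0.3441, 0.3291]
tcp_rot: [[-0.007, 0.967, -0.255], [0.003, 0.255, 0.967], [1.0, 0.006, -0.004]]
force: [0.2, -0.1, -3.3]
opening: 0.633
```

Call:
arm_command(translation=[[0, 0, 0], [0, 0, 0], [0, 0, 0], [0, 0, 0]], rotation=[[0, 0, 0], [0, 0, 0], [0, 0, 0], [0, 0, 0]], grip=[1, 1, 1, 1])

```text
time_s: 13.8
position: [0.4714, -0.3441, 0.3291]
tcp_rot: [[-0.007, 0.967, -0.255], [0.003, 0.255, 0.967], [1.0, 0.006, -0.004]]
force: [-0.3, 0.5, -3.9]
opening: 0.632
```

```bash
python3 log.py; cat > c.py <<'E'
from h import *
ims=[]
for n in("top","side"):
    c=cam(n); ims.append(cv2.resize(c["image"][130:310,290:512] if n=="top" else c["image"][40:220,40:262],(390,316)))
cv2.imwrite("pics/inv.png",cv2.convertScaleAbs(np.hstack(ims),alpha=1.6))
E
python3 c.py
```

```text
13.8 [-81.295  39.323 114.392  84.688  92.986 115.915] [ 0.471 -0.344  0.329] 
 [[-0.007  0.967 -0.255]
 [ 0.003  0.255  0.967]
 [ 1.     0.006 -0.004]] [-0.263  0.515 -3.929] 0.6321471610411618
```

View pics/inv.png

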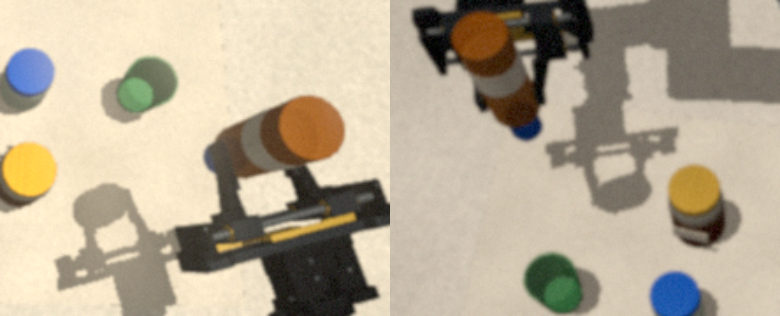

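The picture shows the bottle upside down, underside up at (310,130) and cap below, with the bystanders undisturbed. Held for about 1.4 s. Next I'll turn it back upright.

Call:
arm_command(translation=[[0, 0, 0], [0, 0, 0], [0, 0, 0], [0, 0, 0], [0, 0, 0]], rotation=[[0, -0.08, 0], [0, -0.2, 0], [0, -0.33, 0], [0, -0.46, 0], [0, -0.6, 0]], grip=[1, 1, 1, 1, 1])

```text
time_s: 14.4
position: [0.4714, -0.3442, 0.3291]
tcp_rot: [[-0.157, 0.967, -0.202], [0.575, 0.255, 0.777], [0.803, 0.006, -0.596]]
force: [-0.3, 0.4, -3.6]
opening: 0.635
```

Call:
arm_command(translation=[[0, 0, 0], [0, 0, 0], [0, 0, 0], [0, 0, 0], [0, 0, 0]], rotation=[[0, -0.12, 0], [0, -0.24, 0], [0, -0.36, 0], [0, -0.48, 0], [0, -0.6, 0]], grip=[1, 1, 1, 1, 1])

```text
time_s: 14.9
position: [0.4714, -0.3442, 0.3291]
tcp_rot: [[-0.245, 0.967, -0.071], [0.922, 0.255, 0.291], [0.299, 0.006, -0.954]]
force: [0.1, 0.9, -4.2]
opening: 0.636
```

Call:
arm_command(translation=[[0, 0, 0], [0, 0, 0], [0, 0, 0], [0, 0, 0], [0, 0, 0]], rotation=[[0, -0.12, 0], [0, -0.24, 0], [0, -0.36, 0], [0, -0.48, 0], [0, -0.6, 0]], grip=[1, 1, 1, 1, 1])

```text
time_s: 15.4
position: [0.4714, -0.3442, 0.3291]
tcp_rot: [[-0.24, 0.967, 0.087], [0.917, 0.255, -0.307], [-0.319, 0.006, -0.948]]
force: [0.5, -0.0, -4.0]
opening: 0.637
```

Call:
arm_command(translation=[[0, 0, 0], [0, 0, 0], [0, 0, 0], [0, 0, 0], [0, 0, 0]], rotation=[[0, -0.12, 0], [0, -0.24, 0], [0, -0.36, 0], [0, -0.48, 0], [0, -0.6, 0]], grip=[1, 1, 1, 1, 1])

```text
time_s: 15.9
position: [0.4714, -0.3442, 0.3291]
tcp_rot: [[-0.143, 0.967, 0.211], [0.562, 0.255, -0.787], [-0.815, 0.006, -0.58]]
force: [0.9, -0.1, -4.9]
opening: 0.636
```

Call:
arm_command(translation=[[0, 0, 0], [0, 0, 0], [0, 0, 0], [0, 0, 0], [0, 0, 0]], rotation=[[0, -0.14, 0], [0, -0.27, 0], [0, -0.4, 0], [0, -0.52, 0], [0, -0.6, 0]], grip=[1, 1, 1, 1, 1])

```text
time_s: 16.4
position: [0.4713, -0.3441, 0.3291]
tcp_rot: [[0.008, 0.967, 0.255], [-0.007, 0.255, -0.967], [-1.0, 0.006, 0.009]]
force: [-0.4, -0.3, -4.4]
opening: 0.632
```

```bash
python3 log.py; cat > c.py <<'E'
from plan import *
th=14;u=np.array([np.cos(np.radians(th)),np.sin(np.radians(th)),0])
F=np.array([.5367,.134,0])
for n in("top","side"):
    c=cam(n)
    for t,z in(("tray_floor",.018),("tray_handle",.042)):
        for r in models.spot_point(n,t)[:1]: print(n,t,round(r["conf"],2),atz(c,np.array(r["point"])*[512,384],z).round(4))
T=F-.008*u; h=45;hd=np.array([np.cos(np.radians(h)),np.sin(np.radians(h)),0])
plan([(T+.012*hd+[0,0,.30],Rt(45,-1),.026,6)])
E
python3 c.py
```

```text
16.4 [-81.296  39.324 114.392  84.688  92.986 -64.327] [ 0.471 -0.344  0.329] 
 [[ 0.008  0.967  0.255]
 [-0.007  0.255 -0.967]
 [-1.     0.006  0.009]] [-0.399 -0.31  -4.388] 0.6316904585824469
top tray_floor 0.87 [0.5413 0.1271 0.018 ]
top tray_handle 0.75 [0.4521 0.1088 0.042 ]
side tray_floor 0.92 [0.5359 0.1282 0.018 ]
side tray_handle 0.94 [0.4487 0.1201 0.042 ]
start [-81.  39. 114.  85.  93. -64.]
T [[0.02, 0.12, -0.3], [0.04, 0.25, -0.59], [0.06, 0.37, -0.89]]
R [[-0.027, 0, 0], [-0.053, 0, 0], [-0.08, 0.001, -0.001]]
   q [-78.  39. 120.  83.  93. -70.] err 0.0 maxdq/row 2.0
T [[0.02, 0.15, -0.29], [0.03, 0.3, -0.57], [0.05, 0.44, -0.86]]
R [[-0.026, 0, 0], [-0.053, 0, 0], [-0.079, 0, 0]]
   q [-73.  40. 125.  83.  92. -75.] err 0.0 maxdq/row 1.9
T [[0.02, 0.17, -0.27], [0.04, 0.35, -0.54], [0.06, 0.52, -0.82]]
R [[-0.027, 0.001, -0.001], [-0.053, 0.001, -0.001], [-0.08, 0.001, -0.001]]
   q [-66.  41. 130.  85.  91. -81.] err 0.0 maxdq/row 2.3
T [[0.02, 0.19, -0.26], [0.04, 0.38, -0.51], [0.06, 0.58, -0.77]]
R [[-0.026, 0, 0], [-0.053, 0.001, -0.001], [-0.079, 0.001, -0.001]]
   q [-58.  42. 133.  88.  90. -85.] err 0.0 maxdq/row 2.9
T [[0.02, 0.21, -0.24], [0.04, 0.42, -0.48], [0.06, 0.64, -0.72]]
R [[-0.027, 0, 0], [-0.053, 0, 0], [-0.08, 0, -0.001]]
   q [-48.  43. 135.  93.  90. -88.] err 0.0 maxdq/row 3.5
T [[0.02, 0.23, -0.22], [0.03, 0.46, -0.45], [0.05, 0.7, -0.67]]
R [[-0.026, 0.001, 0], [-0.053, 0.001, 0], [-0.079, 0.001, 0]]
   q [-37.  44. 134. 100.  90. -88.] err 0.0 maxdq/row 3.9
T [[0.02, 0.25, -0.2]]
R [[-0.027, 0, -0.001]]
   q [-33.  44. 134. 102.  90. -88.] err 0.0 maxdq/row 4.0
```

Call:
arm_command(translation=[[0.01, 0.04, -0.1], [0.02, 0.12, -0.3], [0.04, 0.25, -0.59], [0.06, 0.37, -0.89]], rotation=[[-0.01, 0, 0], [-0.027, 0, 0], [-0.053, 0, 0], [-0.08, 0, 0]], grip=[1, 1, 1, 1])

```text
time_s: 17.1
position: [0.4819, -0.2657, 0.3242]
tcp_rot: [[0.006, 0.941, 0.337], [-0.002, 0.337, -0.941], [-1.0, 0.005, 0.004]]
force: [0.7, -0.9, -4.4]
opening: 0.632
```

Call:
arm_command(translation=[[0.02, 0.15, -0.29], [0.03, 0.3, -0.57], [0.05, 0.44, -0.86]], rotation=[[-0.026, 0, 0], [-0.053, 0, 0], [-0.08, 0, 0]], grip=[1, 1, 1])

```text
time_s: 17.4
position: [0.4921, -0.1891, 0.3202]
tcp_rot: [[0.007, 0.91, 0.415], [-0.003, 0.415, -0.91], [-1.0, 0.005, 0.005]]
force: [0.9, 0.5, -4.6]
opening: 0.635
```

Call:
arm_command(translation=[[0.02, 0.17, -0.27], [0.04, 0.35, -0.54], [0.06, 0.52, -0.82]], rotation=[[-0.027, 0, 0], [-0.053, 0, 0], [-0.08, 0, 0]], grip=[1, 1, 1])

```text
time_s: 17.7
position: [0.503, -0.1124, 0.3152]
tcp_rot: [[0.007, 0.872, 0.489], [-0.003, 0.489, -0.872], [-1.0, 0.004, 0.006]]
force: [-0.3, -0.3, -3.9]
opening: 0.636
```

Call:
arm_command(translation=[[0.02, 0.19, -0.26], [0.04, 0.38, -0.51], [0.06, 0.58, -0.77]], rotation=[[-0.026, 0, 0], [-0.053, 0, 0], [-0.08, 0, 0]], grip=[1, 1, 1])

```text
time_s: 18.0
position: [0.5135, -0.0363, 0.3102]
tcp_rot: [[0.007, 0.829, 0.56], [-0.003, 0.56, -0.829], [-1.0, 0.004, 0.006]]
force: [-0.4, -0.6, -4.0]
opening: 0.634
```

Call:
arm_command(translation=[[0.02, 0.21, -0.24], [0.04, 0.42, -0.48], [0.06, 0.64, -0.72]], rotation=[[-0.027, 0, 0], [-0.053, 0, 0], [-0.08, 0, 0]], grip=[1, 1, 1])

```text
time_s: 18.3
position: [0.5237, 0.04, 0.3052]
tcp_rot: [[0.007, 0.779, 0.627], [-0.003, 0.627, -0.779], [-1.0, 0.003, 0.006]]
force: [0.2, -0.3, -3.4]
opening: 0.637
```

Call:
arm_command(translation=[[0.02, 0.23, -0.22], [0.03, 0.46, -0.45], [0.05, 0.65, -0.63], [0.06, 0.72, -0.7]], rotation=[[-0.026, 0, 0], [-0.053, 0, 0], [-0.08, 0, 0], [-0.09, 0, 0]], grip=[1, 1, 1, 1])

```text
time_s: 18.7
position: [0.5327, 0.121, 0.3003]
tcp_rot: [[0.006, 0.714, 0.7], [-0.003, 0.7, -0.714], [-1.0, 0.003, 0.006]]
force: [-0.4, 0.5, -3.5]
opening: 0.635
```

```bash
python3 log.py; cat > c.py <<'E'
from plan import *
s=bot.read_state(); P=np.array(s["position"]);R=np.array(s["tcp_rot"])
cs={}
for n in("top","side"):
    c=cam(n); cs[n]=c; im=c["image"]
    r=models.recognise(n,"bottle")
    hsv=cv2.cvtColor(im,cv2.COLOR_BGR2HSV); m=cv2.inRange(hsv,(105,120,50),(130,255,255))
    k,l,st,ce=cv2.connectedComponentsWithStats(m); 
    print(n,[( ce[i].round(1),st[i][:5]) for i in range(1,k) if st[i][4]>60])
    z=P[2]+.077-.016
    exp=proj(c,np.array([P-.012*R[:,1]])+[0,0,.061])[0]; print("exp cap mid",exp)
    for rr in models.spot_point(n,"tray_floor")[:1]: print("floor",atz(c,np.array(rr["point"])*[512,384],.018).round(4),rr["conf"])
    a,b=(110,100) if n=="top" else (260,110)
    cv2.imwrite(f"pics/t_{n}.png",c["image"])
cv2.imwrite("pics/tr.png",cv2.convertScaleAbs(np.hstack([cv2.resize(cs["top"]["image"][90:290,100:340],(400,333)),cv2.resize(cs["side"]["image"][60:300,200:440],(333,333))]),alpha=1.6))
E
python3 c.py
```

```text
18.7 [-36.063  44.374 133.89   99.523  89.858 -88.639] [0.533 0.121 0.3  ] 
 [[ 0.006  0.714  0.7  ]
 [-0.003  0.7   -0.714]
 [-1.     0.003  0.006]] [-0.45   0.547 -3.504] 0.6346184492917601
top [(array([29.3, 75.2]), array([   0,   58,   62,   34, 1909], dtype=int32)), (array([165.2, 169. ]), array([153, 157,  25,  25, 471], dtype=int32))]
exp cap mid [165.69333875 170.60482237]
side [(array([344. , 141.5]), array([334, 129,  21,  25, 399], dtype=int32)), (array([202. , 208.8]), array([189, 195,  27,  28, 588], dtype=int32)), (array([485. , 368.5]), array([483, 355,   6,  29, 120], dtype=int32)), (array([500.9, 369.2]), array([491, 355,  21,  29, 521], dtype=int32))]
exp cap mid [345.78284311 142.03377237]
floor [0.5347 0.1365 0.018 ] 0.8
```

View pics/tr.png

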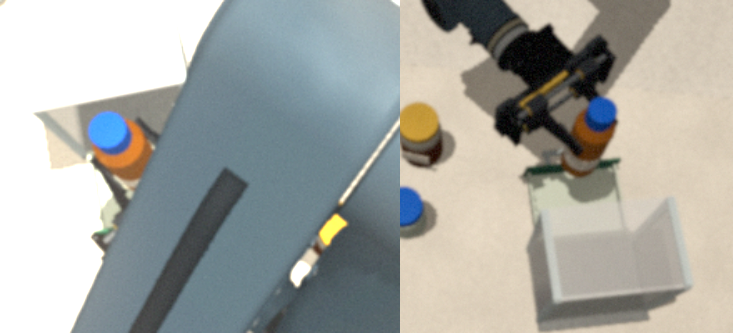

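Cap centroids match the predicted pose to within 2 px in both views, so the bottle axis sits 12 mm behind the reported TCP. The tray still needs about 18 mm more in +y. I'll correct that and descend.

Call:
arm_command(translation=[[0.1, 0.06, -0.05], [0.25, 0.13, -0.1], [0.45, 0.19, -0.14], [0.65, 0.19, -0.14], [0.85, 0.19, -0.14]], rotation=[[0, 0, 0], [0, 0, 0], [0, 0, 0], [0, 0, 0], [0, 0, 0]], grip=[1, 1, 1, 1, 1])

```text
time_s: 19.5
position: [0.5376, 0.1354, 0.2315]
tcp_rot: [[0.007, 0.719, 0.695], [-0.003, 0.695, -0.719], [-1.0, 0.003, 0.008]]
force: [0.3, 0.0, -4.4]
opening: 0.638
```

Call:
arm_command(translation=[[0.2, 0, 0], [0.4, 0, 0], [0.6, 0, 0], [0.75, 0, 0], [0.85, 0, 0]], rotation=[[0, 0, 0], [0, 0, 0], [0, 0, 0], [0, 0, 0], [0, 0, 0]], grip=[1, 1, 1, 1, 1])

```text
time_s: 20.0
position: [0.5384, 0.1348, 0.1629]
tcp_rot: [[0.007, 0.72, 0.694], [-0.003, 0.694, -0.72], [-1.0, 0.003, 0.007]]
force: [0.5, 0.1, -3.8]
opening: 0.634
```

```bash
sed -i 's/\.061\]/.061]/; s/pics\/tr.png/pics\/tr2.png/' c.py; python3 c.py; python3 log.py
```

```text
top [(array([29.3, 75.2]), array([   0,   58,   62,   34, 1908], dtype=int32)), (array([314. , 175.6]), array([306, 164,  15,  21, 139], dtype=int32)), (array([173.9, 184.8]), array([165, 175,  19,  20, 296], dtype=int32))]
exp cap mid [174.08439736 186.04723798]
floor [0.538 0.129 0.018] 0.79
side [(array([339.5, 171.4]), array([331, 161,  18,  21, 298], dtype=int32)), (array([202. , 208.7]), array([189, 196,  27,  27, 583], dtype=int32)), (array([496.7, 369.3]), array([483, 355,  29,  29, 746], dtype=int32))]
exp cap mid [339.32731567 172.69353958]
floor [0.5367 0.1327 0.018 ] 0.65
20.3 [ -33.168   67.743  131.304  101.945   94.297 -109.027] [0.537 0.136 0.165] 
 [[ 0.007  0.718  0.697]
 [-0.003  0.697 -0.718]
 [-1.     0.003  0.007]] [-0.865 -0.046 -4.274] 0.6357419435678604
```

View pics/tr2.png

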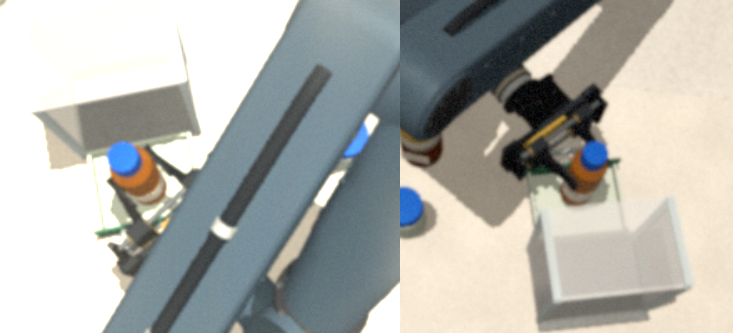

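```bash
cat > d.py <<'E'
from ik import *
s=bot.read_state(); q=s["joint_positions"]; b,a1,c_,L1,L2,e,d,c2=p
y=lambda a:Ro.from_euler("y",a,degrees=True); z=lambda a:Ro.from_euler("z",a,degrees=True)
R1=z(q[0]);R2=R1*y(q[1]);R3=R2*y(q[2])
sh=R1.apply([a1,c_,b]); el=sh+R2.apply([0,0,L1]); f1=el+R3.apply([0,0,L2]); w=el+R3.apply([e,0,L2]); f0=el+R3.apply([e,0,0])
c=cam("side")
for k,v in dict(shoulder=sh,elbow=el,elbow_off=f0,fore_end_no_off=f1,wrist=w,jar=[.461,-.155,.132]).items():
    print(k,np.round(v,3),((proj(c,v)[0]-[200,60])/.72+[400,0]).round(0))
im=cv2.imread("pics/t_side.png"); cv2.imwrite("pics/zz.png",cv2.convertScaleAbs(cv2.resize(im[30:210,130:340],None,fx=3.3,fy=3.3,interpolation=2),alpha=1.8))
E
python3 d.py
```

```text
shoulder [0.061 0.093 0.274] [ 594. -120.]
elbow [ 0.516 -0.205  0.497] [347.  27.]
elbow_off [ 0.426 -0.146  0.534] [407. -55.]
fore_end_no_off [ 0.409 -0.135  0.127] [434.  94.]
wrist [ 0.319 -0.076  0.164] [474.  40.]
jar [ 0.461 -0.155  0.132] [417. 119.]
```

View pics/zz.png

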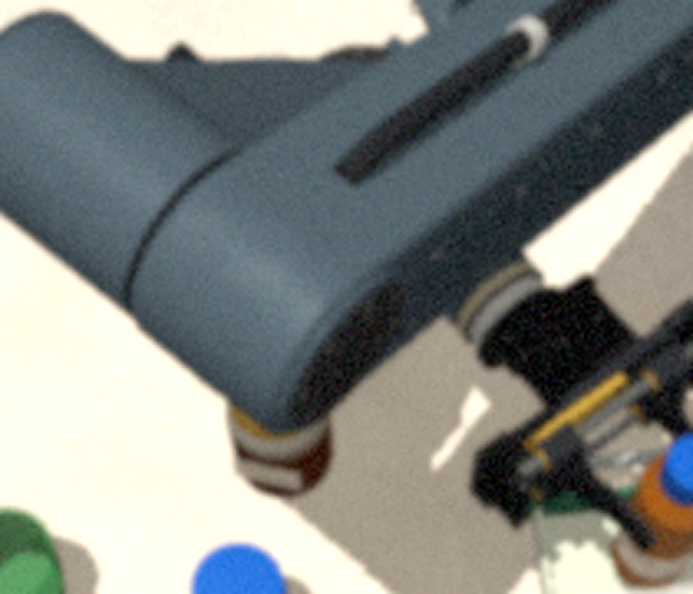

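The jar is only hidden behind the high elbow. By my model the forearm axis runs to the wrist at (0.32,-0.08), about 0.16 m from the jar, so I'll continue down gently.

Call:
arm_command(translation=[[0.12, 0, 0], [0.24, 0, 0], [0.32, 0, 0], [0.36, 0, 0], [0.36, 0, 0]], rotation=[[0, 0, 0], [0, 0, 0], [0, 0, 0], [0, 0, 0], [0, 0, 0]], grip=[1, 1, 1, 1, 1])

```text
time_s: 20.85
position: [0.5376, 0.1364, 0.1346]
tcp_rot: [[0.006, 0.717, 0.697], [-0.002, 0.697, -0.717], [-1.0, 0.003, 0.006]]
force: [-0.2, -0.3, -4.3]
opening: 0.635
```

Call:
arm_command(translation=[[0.015, 0, 0], [0.03, 0, 0], [0.03, 0, 0]], rotation=[[0, 0, 0], [0, 0, 0], [0, 0, 0]], grip=[1, 1, 1])

```text
time_s: 21.15
position: [0.5377, 0.1364, 0.1331]
tcp_rot: [[0.007, 0.717, 0.697], [-0.003, 0.697, -0.717], [-1.0, 0.003, 0.007]]
force: [-0.0, -0.9, -3.9]
opening: 0.63
```

Call:
arm_command(translation=[[0.012, 0, 0], [0.025, 0, 0], [0.025, 0, 0]], rotation=[[0, 0, 0], [0, 0, 0], [0, 0, 0]], grip=[1, 1, 1])

```text
time_s: 21.45
position: [0.5377, 0.1364, 0.1312]
tcp_rot: [[0.007, 0.717, 0.697], [-0.002, 0.697, -0.717], [-1.0, 0.003, 0.007]]
force: [-0.4, -0.8, -3.5]
opening: 0.635
```

Call:
arm_command(translation=[[0.01, 0, 0], [0.01, 0, 0]], rotation=[[0, 0, 0], [0, 0, 0]], grip=[1, 1])

```text
time_s: 21.65
position: [0.5377, 0.1363, 0.1312]
tcp_rot: [[0.008, 0.717, 0.697], [-0.001, 0.697, -0.717], [-1.0, 0.005, 0.007]]
force: [0.2, -1.0, 0.7]
opening: 0.635
```

Call:
arm_command(translation=[[0.012, 0, 0], [0.012, 0, 0]], rotation=[[0, 0, 0], [0, 0, 0]], grip=[1, 1])

```text
time_s: 21.85
position: [0.5377, 0.1363, 0.1311]
tcp_rot: [[0.01, 0.718, 0.696], [0.001, 0.696, -0.718], [-1.0, 0.007, 0.006]]
force: [0.1, -1.5, 6.2]
opening: 0.636
```

Contact at z=0.131, as expected (18 mm above the bench grasp height). I'll ease off and release.

Call:
arm_command(translation=[[-0.012, 0, 0], [-0.012, 0, 0], [-0.012, 0, 0], [-0.012, 0, 0], [-0.012, 0, 0]], rotation=[[0, 0, 0], [0, 0, 0], [0, 0, 0], [0, 0, 0], [0, 0, 0]], grip=[1, -0.4, -0.6, -0.8, -1])

```text
time_s: 22.35
position: [0.5376, 0.1366, 0.1298]
tcp_rot: [[0.006, 0.717, 0.697], [-0.003, 0.697, -0.717], [-1.0, 0.002, 0.007]]
force: [-0.9, -0.0, 0.4]
opening: 0.885
```

Call:
arm_command(translation=[[0, 0, 0], [0, -0.05, 0], [0, -0.15, 0], [0, -0.25, 0], [0, -0.4, 0]], rotation=[[0, 0, 0], [0, 0, 0], [0, 0, 0], [0, 0, 0], [0, 0, 0]], grip=[-1, -1, -1, -1, -1])

```text
time_s: 22.85
position: [0.5142, 0.1138, 0.1302]
tcp_rot: [[0.007, 0.717, 0.697], [-0.003, 0.697, -0.717], [-1.0, 0.003, 0.007]]
force: [0.7, 0.1, -0.1]
opening: 0.996
```

Call:
arm_command(translation=[[0, -0.2, 0], [0, -0.4, 0], [0, -0.6, 0], [0, -0.8, 0]], rotation=[[0, 0, 0], [0, 0, 0], [0, 0, 0], [0, 0, 0]], grip=[-1, -1, -1, -1])

```text
time_s: 23.25
position: [0.4681, 0.0685, 0.13]
tcp_rot: [[0.007, 0.718, 0.696], [-0.002, 0.696, -0.718], [-1.0, 0.003, 0.006]]
force: [-0.3, -0.8, 0.5]
opening: 0.997
```

```bash
python3 log.py; cat > c.py <<'E'
from plan import *
cs={}
for n in("top","side"):
    c=cam(n); cs[n]=c; im=c["image"]
    hsv=cv2.cvtColor(im,cv2.COLOR_BGR2HSV); m=cv2.inRange(hsv,(105,120,50),(130,255,255))
    k,l,st,ce=cv2.connectedComponentsWithStats(m); 
    print(n,[( ce[i].round(1),atz(c,ce[i],.20).round(3)) for i in range(1,k) if st[i][4]>60])
    for t,z in(("bottle",.018),("tray_floor",.018),("tray_handle",.042)):
        for r in models.spot_point(n,t)[:1]: print(t,round(r["conf"],2),atz(c,np.array(r["point"])*[512,384],z).round(4))
cv2.imwrite("pics/rel.png",cv2.convertScaleAbs(np.hstack([cv2.resize(cs["top"]["image"][90:290,100:340],(400,333)),cv2.resize(cs["side"]["image"][60:300,200:440],(333,333))]),alpha=1.6))
E
python3 c.py
```

```text
23.25 [ -52.593   78.224  134.989   84.266   86.49  -123.398] [0.468 0.068 0.13 ] 
 [[ 0.007  0.718  0.696]
 [-0.002  0.696 -0.718]
 [-1.     0.003  0.006]] [-0.277 -0.79   0.51 ] 0.9965326686467711
top [(array([29.2, 75.3]), array([0.787, 0.472, 0.2  ])), (array([302.5, 172. ]), array([ 0.569, -0.139,  0.2  ])), (array([176.5, 188.7]), array([0.53 , 0.126, 0.2  ]))]
bottle 0.87 [0.527  0.1305 0.018 ]
tray_floor 0.65 [0.5364 0.1282 0.018 ]
tray_handle 0.61 [0.4468 0.1122 0.042 ]
side [(array([337. , 177.3]), array([0.531, 0.126, 0.2  ])), (array([202. , 208.8]), array([ 0.634, -0.148,  0.2  ])), (array([496.7, 369.3]), array([0.879, 0.445, 0.2  ]))]
bottle 0.95 [0.5245 0.1255 0.018 ]
tray_floor 0.97 [0.5382 0.1271 0.018 ]
tray_handle 0.73 [0.4432 0.1104 0.042 ]
```

View pics/rel.png

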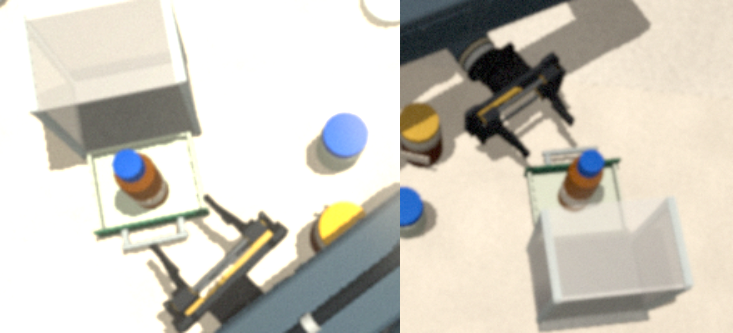

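Released: the bottle stands upright on the tray. The top crop shows its cap at (128,163) with the base near (152,195), and both cameras put cap and base at (0.528,0.127). The bystanders look unmoved. Next I'll plan the push with the tool pointing down.

```bash
cat > e.py <<'E'
from plan import *
th=13.5;u=np.array([np.cos(np.radians(th)),np.sin(np.radians(th)),0]); dn=np.array([0,0,-1.])
s=bot.read_state();q0=np.array(s["joint_positions"]);P0=np.array(s["position"]);R0=np.array(s["tcp_rot"])
W=np.array([.395,.098,.20])
for sg in(1,-1):
    RT=np.column_stack([sg*u,dn,np.cross(sg*u,dn)]); rv=Ro.from_matrix(R0.T@RT).as_rotvec(); q=q0.copy(); print(sg,np.degrees(np.linalg.norm(rv)))
    for f in np.linspace(.1,1,10):
        q2,e=solve(P0+(W-P0)*f,R0@Ro.from_rotvec(rv*f).as_matrix(),q); print(q2.round(0),round(e,3),np.abs(q2-q).max().round(0)); q=q2
E
python3 e.py
```

```text
1 158.1314852248577
[ -51.   68.  130.   76.   82. -118.] 0.0 10.0
[ -48.   59.  125.   68.   79. -114.] 0.0 9.0
[ -44.   51.  121.   60.   77. -112.] 0.0 8.0
[ -40.   44.  117.   52.   75. -111.] 0.0 8.0
[ -35.   38.  114.   45.   73. -111.] 0.0 7.0
[ -30.   32.  112.   37.   70. -111.] 0.0 8.0
[ -24.   27.  111.   30.   66. -111.] 0.0 8.0
[ -17.   22.  111.   21.   62. -111.] 0.0 9.0
[ -10.   19.  112.   11.   57. -109.] 0.0 10.0
[  -2.   16.  113.    0.   51. -105.] 0.0 11.0
-1 94.29405535540059
[ -52.   73.  140.   90.   80. -121.] 0.03 6.0
[ -50.   61.  140.   94.   73. -107.] 0.145 14.0
[-45.  48. 140.  96.  63. -91.] 0.195 16.0
[-39.  37. 140.  98.  52. -76.] 0.161 15.0
[-34.  28. 140.  98.  42. -64.] 0.062 13.0
[-27.  21. 137.  87.  31. -41.] 0.0 23.0
[-19.  16. 131.  56.  26.   1.] 0.0 42.0
[-12.  14. 125.  25.  30.  39.] 0.0 38.0
[ -6.  14. 119.   8.  40.  62.] 0.0 23.0
[ -2.  16. 113.   0.  51.  75.] 0.0 13.0
```

```bash
cat > e2.py <<'E'
from plan import *
th=13.5;u=np.array([np.cos(np.radians(th)),np.sin(np.radians(th)),0]); dn=np.array([0,0,-1.])
s=bot.read_state();P0=np.array(s["position"]);R0=np.array(s["tcp_rot"])
RT=np.column_stack([u,dn,np.cross(u,dn)]); rv=Ro.from_matrix(R0.T@RT).as_rotvec()
W1=P0+[-.03,-.01,.10]; W=np.array([.395,.098,.22])
for f in np.linspace(0,1,7):
    R=R0@Ro.from_rotvec(rv*f).as_matrix(); P=W1+(W-W1)*f; print((P-.1*R[:,1]).round(2),(P-.3*R[:,1]).round(2),"z",R[:,2].round(2))
plan([(W1,R0,.026,7),(W,RT,.03,7.5)])
E
python3 e2.py
```

```text
[ 0.37 -0.01  0.23] [ 0.22 -0.15  0.23] z [ 0.7  -0.72  0.01]
[ 0.38 -0.02  0.24] [ 0.29 -0.19  0.27] z [ 0.86 -0.42  0.3 ]
[ 0.4  -0.02  0.26] [ 0.36 -0.2   0.33] z [ 0.86 -0.02  0.51]
[ 0.42 -0.    0.28] [ 0.41 -0.17  0.4 ] z [0.71 0.4  0.58]
[0.42 0.03 0.3 ] [ 0.44 -0.09  0.46] z [0.44 0.74 0.5 ]
[0.41 0.06 0.32] [ 0.43 -0.    0.51] z [0.1  0.95 0.3 ]
[0.4  0.1  0.32] [0.4  0.1  0.52] z [-0.23  0.97  0.  ]
start [ -52.   78.  135.   84.   87. -123.]
T [[-0.25, -0.07, -0.03], [-0.5, -0.14, -0.07], [-0.75, -0.21, -0.1]]
R [[0, 0, 0], [0, 0, 0], [0, 0, 0]]
   q [ -56.   71.  140.   81.   85. -121.] err 0.0136 maxdq/row 2.9
T [[-0.25, -0.07, -0.03], [-0.5, -0.14, -0.06]]
R [[0, 0, 0], [0, 0, 0]]
   q [ -58.   63.  140.   77.   85. -113.] err 0.0773 maxdq/row 4.3
T [[0.01, 0, -0.03], [0.01, -0.01, -0.07], [0.02, -0.01, -0.1], [0.02, -0.01, -0.13], [0.03, -0.01, -0.16]]
R [[-0.083, -0.083, -0.023], [-0.167, -0.166, -0.045], [-0.25, -0.249, -0.068], [-0.334, -0.332, -0.091], [-0.417, -0.415, -0.113]]
   q [ -51.   44.  127.   61.   82. -106.] err 0.0 maxdq/row 4.8
T [[-0.01, 0.01, -0.03]
[... 359 characters left out ...]
09, 0.08, -0.06], [-0.11, 0.1, -0.08]]
R [[-0.083, -0.083, -0.023], [-0.167, -0.166, -0.045], [-0.25, -0.249, -0.068], [-0.334, -0.332, -0.091], [-0.417, -0.415, -0.113]]
   q [ -26.   22.  110.   29.   73. -108.] err 0.0 maxdq/row 3.4
T [[-0.02, 0.02, 0], [-0.05, 0.04, 0.01], [-0.08, 0.06, 0.01], [-0.1, 0.08, 0.02], [-0.13, 0.1, 0.02]]
R [[-0.083, -0.082, -0.023], [-0.167, -0.165, -0.045], [-0.25, -0.248, -0.068], [-0.334, -0.331, -0.091], [-0.417, -0.414, -0.113]]
   q [  -9.   15.  110.   10.   60. -108.] err 0.0 maxdq/row 4.4
T [[-0.02, 0.01, 0.02], [-0.05, 0.02, 0.04]]
R [[-0.083, -0.083, -0.023], [-0.167, -0.166, -0.046]]
   q [  -2.   14.  112.    0.   54. -105.] err 0.0 maxdq/row 5.2
```

```bash
sed -i 's/W1=P0+.*; W=/W1=P0+[.005,-.005,.078]; W=/; s/(W1,R0,.026,7)/(W1,R0,.02,7)/' e2.py; python3 e2.py
```

```text
[ 0.4  -0.    0.21] [ 0.26 -0.14  0.21] z [ 0.7  -0.72  0.01]
[ 0.41 -0.02  0.22] [ 0.32 -0.19  0.25] z [ 0.86 -0.42  0.3 ]
[ 0.43 -0.02  0.25] [ 0.38 -0.2   0.31] z [ 0.86 -0.02  0.51]
[0.43 0.   0.27] [ 0.43 -0.16  0.39] z [0.71 0.4  0.58]
[0.43 0.03 0.3 ] [ 0.45 -0.09  0.45] z [0.44 0.74 0.5 ]
[0.42 0.06 0.31] [0.44 0.   0.5 ] z [0.1  0.95 0.3 ]
[0.4  0.1  0.32] [0.4  0.1  0.52] z [-0.23  0.97  0.  ]
start [ -52.   78.  135.   84.   87. -123.]
T [[-0.24, 0, 0.02], [-0.49, 0, 0.05], [-0.73, 0, 0.07], [-0.97, 0, 0.1]]
R [[0, 0, 0], [0, 0, 0], [0, 0, 0], [0, 0, 0]]
   q [ -52.   65.  138.   84.   88. -114.] err 0.0 maxdq/row 3.6
T [[-0.01, -0.02, -0.04], [-0.01, -0.04, -0.09], [-0.02, -0.06, -0.13], [-0.03, -0.08, -0.18], [-0.04, -0.09, -0.22]]
R [[-0.083, -0.083, -0.023], [-0.167, -0.166, -0.045], [-0.25, -0.249, -0.068], [-0.334, -0.332, -0.091], [-0.417, -0.415, -0.113]]
   q [ -47.   47.  124.   64.   82. -105.] err 0.0 maxdq/row 4.5
T [[-0.02, 0, -0.05], [-0.05, 0, -0.09], [-0.08, -0.01, -0.13], [-0.1, -0.01, -0.17], [-0.13, -0.01, -0.22]]
R [[-0.083, -0.083, -0.023], [-0.167, -
[... 213 characters left out ...]
0.03, -0.07], [-0.16, 0.04, -0.1], [-0.2, 0.05, -0.12]]
R [[-0.083, -0.083, -0.023], [-0.167, -0.166, -0.045], [-0.25, -0.249, -0.068], [-0.334, -0.332, -0.091], [-0.417, -0.415, -0.113]]
   q [ -25.   24.  109.   30.   73. -108.] err 0.0 maxdq/row 3.5
T [[-0.05, 0.01, 0], [-0.1, 0.02, 0], [-0.15, 0.03, 0], [-0.19, 0.04, 0], [-0.24, 0.05, 0]]
R [[-0.083, -0.082, -0.023], [-0.167, -0.165, -0.045], [-0.25, -0.248, -0.068], [-0.334, -0.331, -0.091], [-0.417, -0.414, -0.113]]
   q [  -9.   16.  110.   10.   60. -108.] err 0.0 maxdq/row 4.4
T [[-0.05, 0, 0.02], [-0.09, 0, 0.04]]
R [[-0.083, -0.083, -0.023], [-0.167, -0.166, -0.046]]
   q [  -2.   14.  112.    0.   54. -105.] err 0.0 maxdq/row 5.2
```

Call:
arm_command(translation=[[-0.24, 0, 0.02], [-0.49, 0, 0.05], [-0.73, 0, 0.07], [-0.97, 0, 0.1]], rotation=[[0, 0, 0], [0, 0, 0], [0, 0, 0], [0, 0, 0]], grip=[-1, -1, -1, -1])

```text
time_s: 24.05
position: [0.4737, 0.065, 0.2084]
tcp_rot: [[0.006, 0.716, 0.698], [-0.002, 0.698, -0.716], [-1.0, 0.003, 0.006]]
force: [1.2, -0.3, 0.3]
opening: 1.002
```

Call:
arm_command(translation=[[-0.01, -0.02, -0.04], [-0.01, -0.04, -0.09], [-0.02, -0.06, -0.13], [-0.03, -0.08, -0.18], [-0.04, -0.09, -0.22]], rotation=[[-0.083, -0.083, -0.023], [-0.167, -0.166, -0.045], [-0.25, -0.249, -0.068], [-0.334, -0.332, -0.091], [-0.417, -0.415, -0.113]], grip=[1, 1, 1, 1, 1])

```text
time_s: 24.55
position: [0.456, 0.0724, 0.211]
tcp_rot: [[0.297, 0.375, 0.878], [-0.327, 0.904, -0.276], [-0.897, -0.205, 0.391]]
force: [0.1, 0.1, -0.8]
opening: 0.631
```

Call:
arm_command(translation=[[-0.02, 0, -0.05], [-0.05, 0, -0.09], [-0.08, -0.01, -0.13], [-0.1, -0.01, -0.17], [-0.13, -0.01, -0.22]], rotation=[[-0.083, -0.083, -0.023], [-0.167, -0.166, -0.045], [-0.25, -0.249, -0.068], [-0.334, -0.332, -0.091], [-0.417, -0.415, -0.113]], grip=[1, 1, 1, 1, 1])

```text
time_s: 25.05
position: [0.4371, 0.0802, 0.2136]
tcp_rot: [[0.64, 0.061, 0.766], [-0.431, 0.854, 0.291], [-0.637, -0.516, 0.573]]
force: [-0.7, 0.3, 0.1]
opening: 0.175
```

Call:
arm_command(translation=[[-0.04, 0.01, -0.02], [-0.08, 0.02, -0.05], [-0.12, 0.03, -0.07], [-0.16, 0.04, -0.1], [-0.2, 0.05, -0.12]], rotation=[[-0.083, -0.083, -0.023], [-0.167, -0.166, -0.045], [-0.25, -0.249, -0.068], [-0.334, -0.332, -0.091], [-0.417, -0.415, -0.113]], grip=[1, 1, 1, 1, 1])

```text
time_s: 25.55
position: [0.4194, 0.0879, 0.2162]
tcp_rot: [[0.906, -0.11, 0.408], [-0.278, 0.571, 0.772], [-0.318, -0.814, 0.487]]
force: [-0.1, -0.5, -0.4]
opening: 0.006
```

Call:
arm_command(translation=[[-0.05, 0.01, 0], [-0.1, 0.02, 0], [-0.15, 0.03, 0], [-0.19, 0.04, 0], [-0.24, 0.05, 0]], rotation=[[-0.083, -0.082, -0.023], [-0.167, -0.165, -0.045], [-0.25, -0.248, -0.068], [-0.334, -0.331, -0.091], [-0.417, -0.414, -0.113]], grip=[1, 1, 1, 1, 1])

```text
time_s: 26.05
position: [0.4015, 0.0956, 0.2191]
tcp_rot: [[0.996, -0.072, -0.059], [0.07, 0.162, 0.984], [-0.062, -0.984, 0.166]]
force: [-0.5, 0.2, 0.2]
opening: 0.007
```

Call:
arm_command(translation=[[-0.05, 0, 0.02], [-0.09, 0, 0.04]], rotation=[[-0.083, -0.083, -0.023], [-0.167, -0.166, -0.046]], grip=[1, 1])

```text
time_s: 26.25
position: [0.3939, 0.0982, 0.2201]
tcp_rot: [[0.971, 0.001, -0.237], [0.237, -0.003, 0.971], [0.0, -1.0, -0.003]]
force: [0.1, 1.0, -0.1]
opening: 0.004
```

```bash
python3 log.py; cat > f.py <<'E'
from plan import *
np.set_printoptions(precision=4,suppress=True)
H=[];F=[]
for n in("top","side"):
    c=cam(n); im=c["image"]
    for t,z in(("bottle",.018),("tray_floor",.018),("tray_handle",.042)):
        for r in models.spot_point(n,t)[:1]: print(n,t,round(r["conf"],2),atz(c,np.array(r["point"])*[512,384],z).round(4))
    hsv=cv2.cvtColor(im,cv2.COLOR_BGR2HSV); m=cv2.inRange(hsv,(105,120,50),(130,255,255))
    k,l,st,ce=cv2.connectedComponentsWithStats(m); print([(ce[i].round(1),atz(c,ce[i],.20).round(3)) for i in range(1,k) if st[i][4]>60])
s=bot.read_state()
th=13.5;u=np.array([np.cos(np.radians(th)),np.sin(np.radians(th)),0]); dn=np.array([0,0,-1.])
RT=np.column_stack([u,dn,np.cross(u,dn)])
h=np.array([.447,.1115,0]); plan([(h-.035*u+[0,0,.12],RT,.02,7),(h-.035*u+[0,0,.03],RT,.015,7)])
E
python3 f.py
```

```text
26.25 [  -1.743   13.63   112.02    -0.203   54.281 -105.361] [0.394 0.098 0.22 ] 
 [[ 0.971  0.001 -0.237]
 [ 0.237 -0.003  0.971]
 [ 0.    -1.    -0.003]] [ 0.139  1.05  -0.093] 0.0037656944895895026
top bottle 0.88 [0.5201 0.1258 0.018 ]
top tray_floor 0.89 [0.532 0.128 0.018]
top tray_handle 0.77 [0.4404 0.1141 0.042 ]
[(array([29.3, 75.3]), array([0.787, 0.472, 0.2  ])), (array([302.1, 171.8]), array([ 0.57 , -0.138,  0.2  ])), (array([176.6, 188.9]), array([0.529, 0.126, 0.2  ]))]
side bottle 0.71 [0.5223 0.1352 0.018 ]
side tray_floor 0.65 [0.5384 0.1363 0.018 ]
side tray_handle 0.55 [0.4333 0.1136 0.042 ]
[(array([336.9, 177.2]), array([0.531, 0.126, 0.2  ])), (array([202.1, 208.8]), array([ 0.634, -0.148,  0.2  ])), (array([501.2, 369.2]), array([0.878, 0.454, 0.2  ])), (array([484.6, 369.1]), array([0.881, 0.423, 0.2  ]))]
start [  -2.   14.  112.    0.   54. -105.]
T [[0.04, 0.21, 0.01], [0.08, 0.42, 0.01], [0.11, 0.62, 0.02], [0.15, 0.83, 0.02]]
R [[0, -0.001, 0], [0, -0.001, 0], [0, -0.002, 0], [0, -0.002, 0]]
   q [  -1.   22.  115.    0.   44. -105.] err 0.0 maxdq/row 2.7
T [[0.04, 0.21, 0.01], [0.08, 0.42, 0.01]]
R [[-0.001, -0.001, 0], [-0.001, -0.002, 0]]
   q [  -1.   26.  116.    0.   38. -105.] err 0.0 maxdq/row 2.6
T [[0, 0.19, 0], [0, 0.37, 0], [0, 0.56, 0], [0, 0.75, 0], [0, 0.93, 0]]
R [[0, 0, 0], [0, 0, 0], [0, 0, 0], [0, 0, 0], [0, 0, 0]]
   q [  -1.   36.  118.   -0.   26. -105.] err 0.0 maxdq/row 2.6
T [[0, 0.19, 0]]
R [[0, 0, 0]]
   q [  -1.   38.  119.   -0.   23. -105.] err 0.0 maxdq/row 2.4
```

Call:
arm_command(translation=[[0, 0.25, 0], [0, 0.5, 0], [0, 0.75, 0], [0, 1, 0]], rotation=[[0, 0, 0], [0, 0, 0], [0, 0, 0], [0, 0, 0]], grip=[1, 1, 1, 1])

```text
time_s: 27.05
position: [0.3959, 0.0965, 0.139]
tcp_rot: [[0.973, 0.0, -0.229], [0.229, 0.0, 0.973], [0.0, -1.0, 0.0]]
force: [-0.6, -0.3, 0.4]
opening: 0.007
```

Call:
arm_command(translation=[[0, 0.25, 0], [0, 0.5, 0], [0, 0.75, 0], [0, 0.95, 0]], rotation=[[0, 0, 0], [0, 0, 0], [0, 0, 0], [0, 0, 0]], grip=[1, 1, 1, 1])

```text
time_s: 27.45
position: [0.3957, 0.0964, 0.0626]
tcp_rot: [[0.973, -0.001, -0.229], [0.229, 0.0, 0.973], [-0.001, -1.0, 0.001]]
force: [0.4, -0.9, 0.2]
opening: 0.005
```

Call:
arm_command(translation=[[0, 0.15, 0], [0, 0.3, 0], [0, 0.4, 0], [0, 0.4, 0]], rotation=[[0, 0, 0], [0, 0, 0], [0, 0, 0], [0, 0, 0]], grip=[1, 1, 1, 1])

```text
time_s: 27.85
position: [0.3952, 0.0967, 0.0309]
tcp_rot: [[0.973, -0.002, -0.23], [0.23, 0.0, 0.973], [-0.002, -1.0, 0.001]]
force: [-0.9, -0.3, -0.5]
opening: 0.002
```

```bash
python3 log.py; cat > v.py <<'E'
from h import *
import sys
cs={n:cam(n) for n in("top","side")}
cv2.imwrite(sys.argv[1],cv2.convertScaleAbs(np.hstack([cv2.resize(cs["top"]["image"][90:290,100:340],(400,333),interpolation=2),cv2.resize(cs["side"]["image"][120:280,260:420],(333,333),interpolation=2)]),alpha=1.6))
E
cat > w.py <<'E'
# where fingers/handle are: project tip points
from h import *
s=bot.read_state(); P=np.array(s["position"]);R=np.array(s["tcp_rot"])
for n in("top","side"):
    c=cam(n); im=c["image"]; g=cv2.cvtColor(im,cv2.COLOR_BGR2GRAY)
    print(n,proj(c,[P,P+R@[0,.022,0]]).round(1).tolist())
    for r in models.spot_point(n,"tray_handle")[:1]: print(r["conf"],atz(c,np.array(r["point"])*[512,384],.042).round(4))
E
python3 w.py
```

```text
27.85 [  -2.097   37.31   121.445    0.039   21.352 -105.433] [0.395 0.097 0.031] 
 [[ 0.973 -0.002 -0.23 ]
 [ 0.23   0.     0.973]
 [-0.002 -1.     0.001]] [-0.888 -0.27  -0.538] 0.0019771148711131177
top [[199.0, 257.9], [200.2, 258.3]]
0.75 [0.4446 0.1195 0.042 ]
side [[316.6, 149.3], [315.4, 152.7]]
0.97 [0.4438 0.1148 0.042 ]
```

Call:
arm_command(translation=[[0.08, 0, 0.01], [0.16, 0, 0.02], [0.24, 0, 0.03], [0.3, 0, 0.03], [0.34, 0, 0.03]], rotation=[[0, 0, 0], [0, 0, 0], [0, 0, 0], [0, 0, 0], [0, 0, 0]], grip=[1, 1, 1, 1, 1])

```text
time_s: 28.55
position: [0.4221, 0.1061, 0.032]
tcp_rot: [[0.973, 0.001, -0.232], [0.232, 0.0, 0.973], [0.001, -1.0, -0.0]]
force: [-0.4, 0.1, 0.7]
opening: 0.009
```

Call:
arm_command(translation=[[0.03, 0, 0], [0.06, 0, 0], [0.09, 0, 0], [0.12, 0, 0], [0.15, 0, 0]], rotation=[[0, 0, 0], [0, 0, 0], [0, 0, 0], [0, 0, 0], [0, 0, 0]], grip=[1, 1, 1, 1, 1])

```text
time_s: 29.05
position: [0.4329, 0.1087, 0.0319]
tcp_rot: [[0.973, 0.0, -0.232], [0.232, 0.0, 0.973], [0.0, -1.0, 0.0]]
force: [-1.0, 1.1, -0.9]
opening: 0.006
```

Call:
arm_command(translation=[[0.03, 0, 0], [0.06, 0, 0], [0.09, 0, 0], [0.12, 0, 0], [0.15, 0, 0]], rotation=[[0, 0, 0], [0, 0, 0], [0, 0, 0], [0, 0, 0], [0, 0, 0]], grip=[1, 1, 1, 1, 1])

```text
time_s: 29.55
position: [0.4442, 0.1114, 0.0318]
tcp_rot: [[0.973, -0.001, -0.232], [0.232, 0.0, 0.973], [-0.001, -1.0, 0.0]]
force: [-1.9, -0.9, 0.3]
opening: 0.004
```

```bash
cat > f2.py <<'E'
from h import *
np.set_printoptions(precision=4,suppress=True)
s=bot.read_state(); print(s["time_s"],np.array(s["position"]),np.array(s["force"]))
for n in("top","side"):
    c=cam(n); im=c["image"]
    for t,z in(("bottle",.018),("tray_floor",.018),("tray_handle",.042)):
        for r in models.spot_point(n,t)[:1]: print(n,t,round(r["conf"],2),atz(c,np.array(r["point"])*[512,384],z).round(4))
    hsv=cv2.cvtColor(im,cv2.COLOR_BGR2HSV); m=cv2.inRange(hsv,(105,120,50),(130,255,255))
    k,l,st,ce=cv2.connectedComponentsWithStats(m); print([(ce[i].round(1).tolist(),atz(c,ce[i],.20).round(3).tolist()) for i in range(1,k) if st[i][4]>60])
E
python3 f2.py
```

```text
29.55 [0.4442 0.1114 0.0318] [-1.8949 -0.9038  0.2859]
top bottle 0.68 [0.5356 0.13   0.018 ]
top tray_floor 0.62 [0.5429 0.128  0.018 ]
[([29.2, 75.3], [0.787, 0.472, 0.2]), ([302.0, 171.9], [0.57, -0.138, 0.2]), ([176.1, 185.1], [0.537, 0.127, 0.2])]
side bottle 0.77 [0.527  0.1391 0.018 ]
side tray_floor 0.86 [0.5483 0.1295 0.018 ]
side tray_handle 0.91 [0.4516 0.1115 0.042 ]
[([337.8, 180.7], [0.539, 0.128, 0.2]), ([202.0, 208.7], [0.634, -0.148, 0.2]), ([485.0, 368.9], [0.881, 0.423, 0.2]), ([501.0, 369.2], [0.878, 0.453, 0.2])]
```

Contact made at about 2 N. The bottle moved with the tray (cap x from 0.530 to 0.538), so I'll push on.

Call:
arm_command(translation=[[0.04, 0, 0], [0.09, 0, 0], [0.15, 0, 0], [0.21, 0, 0], [0.27, 0, 0]], rotation=[[0, 0, 0], [0, 0, 0], [0, 0, 0], [0, 0, 0], [0, 0, 0]], grip=[1, 1, 1, 1, 1])

```text
time_s: 30.45
position: [0.466, 0.1165, 0.0319]
tcp_rot: [[0.973, 0.0, -0.232], [0.232, 0.0, 0.973], [0.0, -1.0, 0.0]]
force: [-1.7, -1.2, 0.3]
opening: 0.006
```

Call:
arm_command(translation=[[0.06, 0, 0], [0.12, 0, 0], [0.18, 0, 0], [0.24, 0, 0], [0.3, 0, 0]], rotation=[[0, 0, 0], [0, 0, 0], [0, 0, 0], [0, 0, 0], [0, 0, 0]], grip=[1, 1, 1, 1, 1])

```text
time_s: 30.95
position: [0.4892, 0.1221, 0.0319]
tcp_rot: [[0.973, 0.0, -0.232], [0.232, 0.0, 0.973], [0.0, -1.0, 0.0]]
force: [-1.5, -1.9, -0.3]
opening: 0.006
```

Call:
arm_command(translation=[[0.06, 0, 0], [0.12, 0, 0], [0.18, 0, 0], [0.23, 0, 0], [0.27, 0, 0]], rotation=[[0, 0, 0], [0, 0, 0], [0, 0, 0], [0, 0, 0], [0, 0, 0]], grip=[1, 1, 1, 1, 1])

```text
time_s: 31.45
position: [0.5104, 0.1271, 0.0319]
tcp_rot: [[0.973, 0.0, -0.232], [0.232, 0.0, 0.973], [0.0, -1.0, 0.0]]
force: [-1.3, -2.2, -0.9]
opening: 0.006
```

```bash
python3 f2.py
```

```text
31.45 [0.5104 0.1271 0.0319] [-1.2962 -2.1747 -0.863 ]
top tray_floor 0.82 [0.6086 0.143  0.018 ]
[([29.3, 75.3], [0.787, 0.472, 0.2]), ([170.5, 154.6], [0.604, 0.143, 0.2]), ([302.1, 171.7], [0.57, -0.138, 0.2])]
side tray_handle 0.77 [0.5282 0.1286 0.042 ]
[([202.0, 208.7], [0.634, -0.148, 0.2]), ([484.8, 369.1], [0.882, 0.423, 0.2]), ([500.9, 369.2], [0.878, 0.453, 0.2])]
```

Call:
arm_command(translation=[[0.04, 0, 0], [0.08, 0, 0], [0.12, 0, 0], [0.16, 0, 0], [0.19, 0, 0]], rotation=[[0, 0, 0], [0, 0, 0], [0, 0, 0], [0, 0, 0], [0, 0, 0]], grip=[1, 1, 1, 1, 1])

```text
time_s: 32.35
position: [0.5249, 0.1306, 0.0319]
tcp_rot: [[0.973, 0.0, -0.232], [0.232, 0.0, 0.973], [0.0, -1.0, 0.0]]
force: [-2.3, -0.8, 0.6]
opening: 0.005
```

Call:
arm_command(translation=[[0.02, 0, 0], [0.04, 0, 0], [0.06, 0, 0], [0.08, 0, 0], [0.1, 0, 0]], rotation=[[0, 0, 0], [0, 0, 0], [0, 0, 0], [0, 0, 0], [0, 0, 0]], grip=[1, 1, 1, 1, 1])

```text
time_s: 32.85
position: [0.5325, 0.1324, 0.0319]
tcp_rot: [[0.973, 0.0, -0.232], [0.232, 0.0, 0.973], [0.0, -1.0, 0.0]]
force: [-2.0, -0.9, -0.2]
opening: 0.004
```

Call:
arm_command(translation=[[0.015, 0, 0], [0.03, 0, 0], [0.045, 0, 0], [0.06, 0, 0]], rotation=[[0, 0, 0], [0, 0, 0], [0, 0, 0], [0, 0, 0]], grip=[1, 1, 1, 1])

```text
time_s: 33.25
position: [0.5372, 0.1334, 0.0319]
tcp_rot: [[0.973, 0.0, -0.232], [0.232, 0.0, 0.973], [0.0, -1.0, 0.0]]
force: [-2.1, -1.4, 0.0]
opening: 0.006
```

Call:
arm_command(translation=[[0.015, 0, 0], [0.03, 0, 0], [0.045, 0, 0]], rotation=[[0, 0, 0], [0, 0, 0], [0, 0, 0]], grip=[1, 1, 1])

```text
time_s: 33.55
position: [0.5407, 0.1343, 0.0319]
tcp_rot: [[0.973, 0.0, -0.232], [0.232, 0.0, 0.973], [0.0, -1.0, 0.0]]
force: [-1.1, -1.9, -0.3]
opening: 0.005
```

Call:
arm_command(translation=[[0.015, 0, 0], [0.03, 0, 0], [0.045, 0, 0]], rotation=[[0, 0, 0], [0, 0, 0], [0, 0, 0]], grip=[1, 1, 1])

```text
time_s: 33.85
position: [0.5434, 0.135, 0.0319]
tcp_rot: [[0.973, -0.002, -0.232], [0.232, -0.0, 0.973], [-0.002, -1.0, 0.0]]
force: [-4.2, -2.5, 2.9]
opening: 0.004
```

Call:
arm_command(translation=[[0.015, 0, 0], [0.03, 0, 0], [0.045, 0, 0]], rotation=[[0, 0, 0], [0, 0, 0], [0, 0, 0]], grip=[1, 1, 1])

```text
time_s: 34.15
position: [0.5433, 0.135, 0.0319]
tcp_rot: [[0.973, -0.009, -0.233], [0.233, -0.002, 0.973], [-0.009, -1.0, 0.0]]
force: [-9.7, -5.5, 7.9]
opening: 0.01
```

The TCP stopped at 0.5433 while the force rose to about 13 N, after roughly 0.11 m of travel, so the tray is at its stop. One more small press to seat it, then back off.

Call:
arm_command(translation=[[0.015, 0, 0], [0.03, 0, 0], [0.03, 0, 0]], rotation=[[0, 0, 0], [0, 0, 0], [0, 0, 0]], grip=[1, 1, 1])

```text
time_s: 34.45
position: [0.5433, 0.1352, 0.0317]
tcp_rot: [[0.972, -0.014, -0.233], [0.233, -0.002, 0.973], [-0.014, -1.0, 0.001]]
force: [-11.3, -7.2, 9.3]
opening: 0.005
```

Call:
arm_command(translation=[[-0.05, 0, 0], [-0.12, 0, 0], [-0.3, 0, 0], [-0.6, 0, 0], [-0.9, 0, 0]], rotation=[[0, 0, 0], [0, 0, 0], [0, 0, 0], [0, 0, 0], [0, 0, 0]], grip=[1, 1, 1, 1, 1])

```text
time_s: 34.95
position: [0.4814, 0.1201, 0.0323]
tcp_rot: [[0.973, 0.005, -0.232], [0.232, 0.001, 0.973], [0.005, -1.0, -0.0]]
force: [0.1, -0.5, -0.6]
opening: 0.006
```

Call:
arm_command(translation=[[-0.2, -0.25, 0], [-0.4, -0.5, 0], [-0.6, -0.75, 0], [-0.6, -1, 0], [-0.6, -1, 0]], rotation=[[0, 0, 0], [0, 0, 0], [0, 0, 0], [0, 0, 0], [0, 0, 0]], grip=[1, 1, 1, 1, 1])

```text
time_s: 35.45
position: [0.436, 0.109, 0.1143]
tcp_rot: [[0.973, 0.009, -0.232], [0.232, 0.001, 0.973], [0.009, -1.0, -0.002]]
force: [0.8, -0.7, 0.0]
opening: 0.009
```

```bash
python3 f2.py; cat > v.py <<'E'
from h import *
cs={n:cam(n) for n in("top","side")}
for n in cs:
    for t in("fibre_jar","white_pot","beaker"):
        for r in models.spot_point(n,t)[:1]: print(n,t,round(r["conf"],2),atz(cs[n],np.array(r["point"])*[512,384],0).round(3))
cv2.imwrite("pics/end.png",cv2.convertScaleAbs(np.hstack([cv2.resize(cs["top"]["image"][60:260,100:340],(432,360),interpolation=2),cv2.resize(cs["side"]["image"][120:300,260:440],(360,360),interpolation=2)]),alpha=1.6))
E
python3 v.py
```

```text
35.45 [0.436  0.109  0.1143] [ 0.7502 -0.6765  0.042 ]
top bottle 0.66 [0.6299 0.155  0.018 ]
top tray_floor 0.62 [0.64   0.1482 0.018 ]
top tray_handle 0.74 [0.5493 0.1367 0.042 ]
[([29.1, 75.2], [0.788, 0.473, 0.2]), ([302.2, 171.7], [0.57, -0.139, 0.2])]
[([202.1, 208.8], [0.634, -0.148, 0.2]), ([484.7, 368.8], [0.881, 0.423, 0.2]), ([501.1, 369.2], [0.878, 0.453, 0.2])]
top fibre_jar 0.64 [ 0.464 -0.154  0.   ]
top white_pot 0.78 [ 0.603 -0.167  0.   ]
top beaker 0.85 [ 0.602 -0.34   0.   ]
side fibre_jar 0.87 [ 0.464 -0.156  0.   ]
side white_pot 0.61 [ 0.601 -0.175  0.   ]
side beaker 0.69 [ 0.598 -0.336  0.   ]
```

View pics/end.png

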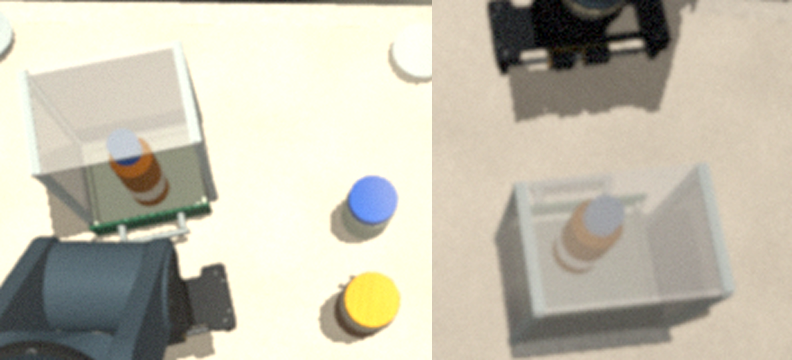

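The bottle stands upright under the roof (cap at crop (125,145), label at (150,190)), and the bystanders read the same as at the start. One check that the tray is truly home against the roof edge:

```bash
python3 - <<'E'
from h import *
u=np.array([np.cos(np.radians(13.5)),np.sin(np.radians(13.5)),0])
c=cam("top"); f=lambda x,y:(100+x/1.8,60+y/1.8)
m=(atz(c,f(37,174),.241)+atz(c,f(204,145),.241))/2; p=(atz(c,f(93,228),.057)+atz(c,f(209,207),.057))/2
h=m+.0435*u; print("home from roof edge",h,"from panel",p+.065*u, "gap",(h-(p+.065*u))@u)
E
```

```text
home from roof edge [0.64646485 0.15157354 0.241     ] from panel [0.64590837 0.15372209 0.057     ] gap 3.9526824287125834e-05
```

The roof edge and the tray's panel give the same home position to within the measuring error, and the robot is clear, so I'm handing in.

```bash
python3 -c "
from rig import bot
print(bot.hand_in())"
```

```text
the job is handed in; nothing more can be done
None
```

The job is done and handed in at about 35.5 s of the 72 s allowed; the hand-in reports no verdict. I took the bottle by its body from the side and lifted it clear. I turned it upside down, held it there for about 1.4 s, and turned it back upright. Then I stood it on the tray, let go, and pushed the tray to its stop by the handle.

**Last checks**
- **Bottle:** it stands upright on the tray under the hutch roof.
- **Tray:** it stopped moving as the push rose to about 16 N, after roughly 0.11 m of travel. The home position from the roof edge and from the green panel agreed to within the few mm these pixel picks allow.
- **Jar, pot and beaker:** the fibre jar, white pot and beaker were found within about 1 cm of their first positions, which is the network's scatter. The last picture shows the jar and pot standing. The beaker was not in that picture, so its place is known from the network alone.
- **Robot:** the gripper was clear of everything and the force reading was about zero.

**What disagreed:** the pictures showed the fingertips about 20 mm further back than the reported tool position and the stated 22 mm tip length imply. I followed the pictures, and the 55 mm grip width and the height at which the bottle met the tray bore that out.

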